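# Lay out the noodle-making station

## Robot

A 6-joint arm with a two-finger parallel gripper is mounted at the origin on the work surface. World frame = base frame: x ahead of the robot, y to its left, z up, the work surface at z = 0. Lengths are in m, angles in rad, forces in N, time in s.
With the tool pointing down it reaches from about 0.375 to 0.925 m from the base axis. Payload 5.7 kg.
Tool frame: the origin (TCP) lies at the centre of the arm's flange, where the gripper is bolted on; the fingertips stand 173 mm ahead of it and the grasp point (between the pads) lies 155 mm ahead of it; x points along the fingers, y is the direction in which the jaws open and shut, and the axes are right-handed (so a half turn about x gives the same grasp; the last joint's range is limited). The gripper opens to 85 mm and grips with 20 to 120 N. Pads are 22 mm wide; open, the fingers measure 114 mm over their backs; the gripper's body (76 mm by 85 mm) begins 54 mm behind the grasp point. The pads swing forward as they close: fully open they stand 13 mm farther back than shut.
Start: joints at [-1.234, 0.359, 1.51, -0, 1.272, -0.115], TCP at [0.262, -0.54, 0.405] pointing down, gripper open.
Joint ranges: [-2.97, 2.97], [-1.01, 2.36], [0.21, 2.38], [-0.96, 4.11], [0.2, 2.71], [-2.98, 2.98]. Speed limits (rad/s): [2.39, 2.39, 3.14, 3.14, 3.14, 3.14].

## Interface

Orientations are given as [roll, pitch, yaw] about the fixed x, y, z axes, in that order (R = Rz(yaw) Ry(pitch) Rx(roll)).
In Python, from rig import sense, snapshot, camera_info, ctrl gives the robot as it stands.
- The arm moves only by the tool apply_moves, never from a script. Its argument "plan" is a list of rows, each an object with "travel": the shift along the tool's x, y, z in units of 25 mm (1.0 is 25 mm), a list of three; "twist": the turn, a rotation vector about the tool's x, y, z in units of 10 degrees (1.0 is 10 degrees), a list of three; "hand": the closure, from -1 (fully open) to 1 (shut), so that 0 is half open. A call has 1 to 12 rows; each row shifts and turns the commanded pose from where the row before left it, along the tool's axes as they then stand; what a row does not reach is not made up. A row lasts 1/8 s, in which the tool goes at most 62.5 mm and 10.7 degrees, less where a joint would pass 70% of its speed; a pose out of reach is approached as far as the arm can. A call is refused whole if a number of a shift passes 1 or a number of a turn 1, either way. A call with a gripper value outside its range is refused whole. The fingers move at their own pace and stop on an object; the grip force is fixed at half the most. Time passes only in rows, so rows that do not move let the fingers close. It gives the time, the measured TCP pose, the force and the opening at its end, in the units of the state.
- sense(): the state, without advancing time (a new reading comes with each control period).
- snapshot(name): name is "side" or "top" or "wrist"; returns the picture (480x640x3 uint8, red, green, blue); there is no depth.
- camera_info(name): a dict with "vertical_fov" (degrees; the focal length in pixels is half the picture's height over the tangent of half this angle, whatever the lens; pixels are square), "cx", "cy" (the principal point, pixels), "dist" ([k1, k2, p1, p2, k3] as OpenCV has them; the pictures are not rectified), "xyz" and "rotation" of the camera in the world. Camera axes: x right, y down, z forward; pixel columns grow to the right and rows downward; lengths in m; the calibration is good to about 2 mm. A picture is of the moment at which its call begins: read the wrist's pose just before it. camera_info takes no time and is no camera call; for the wrist camera it gives the pose at the moment of the call.
- ctrl.job_done(): hands the job in, once; it reports no verdict.
The state is a dict: "t": time; "qpos": joint angles; "joint_vel": joint speeds; "effort": joint torques, N m; "tool_pos": TCP position; "tcp_rot": TCP orientation; "force": force on the tool from outside, world axes, zero at the start; "ft_torque": the same for the moment, N m; "opening": opening from 0.0 (shut) to 1.0 (fully open).
Only numpy, scipy, OpenCV 4.12 (cv2) and the standard library are available. Lean on these libraries where they do the work, as an engineer would, in place of code of your own. Each camera call takes 0.05 s, during which the arm holds its last target.

## Task

Set up the noodle-making place for the next pupil: stand the measuring cup in the middle of the kitchen scale and the salt jar in the middle of the cork mat, put the small spice tin centrally on top of the salt jar, stand the pepper mill on the table in the gap between the chopping board and the scale, halfway across and level with the middle of the board, and lay the dough scraper, flat as it lies now, in the middle of the chopping board with its handle along the board's long direction (either way round). Leave the ring cutter and the kitchen timer where they are.

Things in the scene. Friction and masses are not known exactly. Their poses are not given: they have to be found in the camera images.
- scraper: dough scraper lying flat: a wooden bar handle (100 long, 26 wide, 30 high) along one long edge of a thin bright steel blade (3 thick); footprint 100 x 76. Origin at the centre of the footprint, on the underside. Own y runs along the handle; own x points from handle to blade: handle spans x -38 to -12 (centre line x = -25), blade x -12 to +38 at z 0 to 3. 120 g. Take it by the handle, fingers either side of the 26 mm width. Starts on the table far out to the left or the right.
- cup: measuring cup: plain open aluminium beaker without a handle, 60 across, 65 high, wall 3. Origin at the centre of the underside, z up its axis. About 100 g. Starts standing in the row nearest the robot.
- jar: salt jar: round white ceramic jar with a flat wooden lid that does not come off, 57 across, 60 high over the lid. Origin at the centre of the underside, z up. About 220 g. Starts standing in the row nearest the robot.
- tin: small spice tin: closed steel cylinder 45 across (thin band 46), 36 high. Origin at the centre of the underside, z up. 70 g. Starts standing in the row nearest the robot.
- mill: pepper mill: slim upright dark-wood cylinder 40 across, straight sides from z 0 to 70, a narrow steel groove at 70 to 73, wooden head 40 across to 89, small steel ball on top to 97. Origin at the centre of the underside, z up. About 120 g. Starts standing in the row nearest the robot.
- timer: kitchen timer, a bystander to be left alone: flat white plastic disc 62 across with a sloping top and a grey bar grip, 36 high in all. Origin at the centre of the underside. Stands in the row nearest the robot, among the task's things.
- cutter: ring cutter, a bystander to be left alone: open thin steel ring 68 across, 24 high. Origin at the centre of the underside. Lies far out on the side opposite to the scraper.
- board: light wooden chopping board fixed to the table, 200 long (own y) x 140 deep (own x, pointing away from the robot) x 18 high. Origin at the centre of its underside, so its upper face is at z = 18. Turned up to about 9 degrees.
- mat: round cork mat fixed to the table, 110 across, 8 thick, on one side of the board (left or right, about 260 from the board's centre). Origin at the centre of its underside.
- scale: kitchen scale fixed to the table on the other side of the board, its centre about 260 from the board's: white square body 130 x 130 x 27 high with a dark display strip on the robot's side, and a round steel pan 96 across in its middle, whose top is at z = 35 and does not give. Origin at the centre of the underside. The gap between board and scale is about 95 wide.
Things that resemble listed ones, but are neither listed nor needed, are in the scene too. Leave any purple or yellow look-alike of the cup alone.

How it is judged:
At the end, for the whole second after the job is handed in: All upright, at rest: cup on scale and jar on mat within 15 mm of centre; tin on jar's lid within 12 mm; mill on table in the board-scale gap, within 15 mm of halfway and 30 mm of the board's middle fore and aft; scraper on board, 15 mm and 0.2 rad; ring cutter and timer moved under 30 mm (horizontal distance between cup and scale below 0.015 m and z of cup in the frame of scale between 0.029 and 0.041 m and angle between each of cup, jar, tin, mill, scraper, timer, cutter's own z axis and vertical below 0.12 rad and horizontal distance between jar and mat below 0.015 m and z of jar in the frame of mat between 0.003 and 0.013 m and horizontal distance between tin and jar below 0.012 m and z of tin in the frame of jar between 0.054 and 0.066 m and x of mill in the frame of board between -0.03 and 0.03 m and horizontal distance between mill and scale below 0.14 m and height (world z) of mill between -0.005 and 0.006 m and (y of mill in the frame of board between 0.127 and 0.168 m or y of mill in the frame of board between -0.168 and -0.127 m) and x of scraper in the frame of board between -0.015 and 0.015 m and y of scraper in the frame of board between -0.015 and 0.015 m and z of scraper in the frame of board between 0.013 and 0.024 m and angle between the y axis of scraper and the y axis of board, either way round below 0.2 rad and linear speed of each of cup, jar, tin, mill, scraper below 0.02 m/s and angular speed of each of cup, jar, tin, mill, scraper below 0.3 rad/s and distance of each of timer, cutter from where it was at the start of the episode below 0.03 m); the robot touches nothing.
It fails at once if the ring cutter is pushed away or lifted (30 mm) (distance of cutter from where it was at the start of the episode above 0.03 m).
It fails at once if the kitchen timer is pushed away or lifted (30 mm) (distance of timer from where it was at the start of the episode above 0.03 m).
It also fails if it takes over 128 s, if anything falls off the work surface, if the arm or the gripper's body presses on something with over 40 N, if the wrist force passes 120 N, or if a joint passes its speed limit or range.

## Working session

There is one attempt and no reset: what is moved stays moved. The work goes in short steps, Python scripts to look and compute and a tool call to move; the robot and the scene stay as the last step left them, time stands still between calls to the robot, and variables do not carry over. Pictures are saved under pics/ and viewed, and the job is handed in when it is done.

Besides the shell and the picture viewer there is one more tool, called as name(argument=value, ...) on one line, values as JSON. apply_moves: Moves the arm, as the interface text tells. Its arguments: {"type":"object","properties":{"plan":{"type":"array","items":{"type":"object","properties":{"travel":{"type":"array","items":{"type":"number"}},"twist":{"type":"array","items":{"type":"number"}},"hand":{"type":"number"}}}}},"required":["plan"]}

```bash
mkdir -p pics; ls
python3 - <<'E'
from rig import sense,snapshot,camera_info
import cv2
print(sense())
for n in("side","top","wrist"):
    print(n,camera_info(n))
for n in("side","top"):
    cv2.imwrite(f"pics/{n}0.png",snapshot(n)[:,:,::-1])
E
```

```text
pics
{'t': 0.0, 'qpos': array([-1.23409199e+00,  3.59508361e-01,  1.51149559e+00, -3.53482183e-07,
        1.27253690e+00, -1.15106272e-01]), 'joint_vel': array([ 1.81148738e-04,  5.48848893e-04, -1.42654642e-03,  1.70376455e-04,
       -1.68694869e-03, -8.39344467e-05]), 'effort': array([-1.04943894e-03, -5.27624524e+01, -2.78618610e+01, -3.44690816e-04,
        1.29281366e-02,  7.40539150e-06]), 'tool_pos': array([ 0.2618153 , -0.5394243 ,  0.40382726]), 'tcp_rot': array([-1.68572927,  1.56884812,  1.90767409]), 'force': array([-0.10344904,  0.85414089,  0.42542609]), 'ft_torque': array([-0.0279971 , -0.03365828,  0.02278932]), 'opening': 1.0028347954516363}
side {'vertical_fov': 50.17137505218684, 'cx': 318.1724854719104, 'cy': 240.49163952813376, 'dist': array([-0.06339708,  0.        ,  0.        ,  0.        ,  0.        ]), 'xyz': array([ 0.46190081, -0.93923831,  0.61900195]), 'rotation': array([-2.11953527, -0.01652359, -0.0126782 ])}
top {'vertical_fov': 44.72653878906697, 'cx': 322.3874484377701, 'cy': 243.6177033833037, 'dist': array([0.05497419, 0.        , 0.        , 0.        , 0.        ]), 'xyz': array([0.20662758, 0.0152885 , 1.46904047]), 'rotation': array([-2.95728721e+00,  9.58515224e-04, -1.58776240e+00])}
wrist {'vertical_fov': 66.31667838973989, 'cx': 321.7015172863044, 'cy': 241.69442262399585, 'dist': array([-0.06582247,  0.        ,  0.        ,  0.        ,  0.        ]), 'xyz': array([ 0.33759883, -0.50147104,  0.37228751]), 'rotation': array([ 2.80779557e+00,  1.81948410e-03, -1.11888342e+00])}
```

View pics/top0.png

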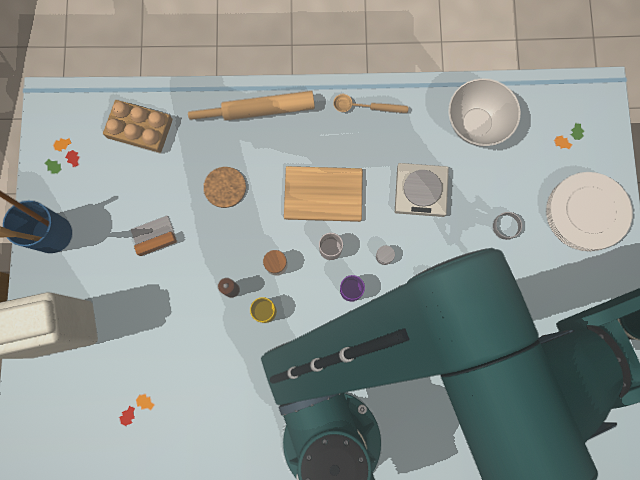

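View pics/side0.png

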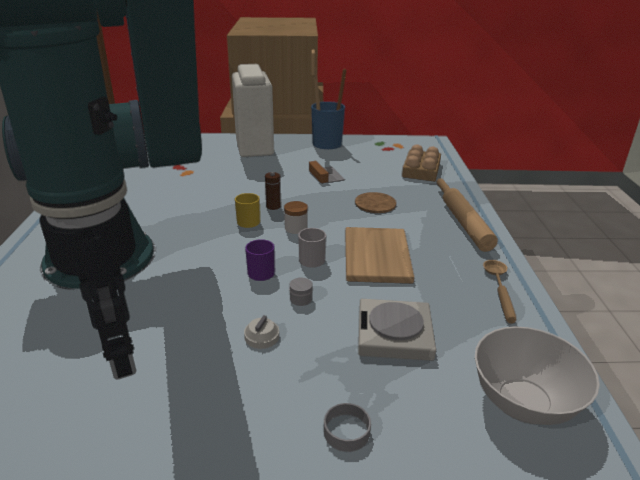

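```bash
cat > h.py <<'E'
import numpy as np, cv2
from rig import sense,snapshot,camera_info
from scipy.spatial.transform import Rotation as Ro
def K(c):
    f=240/np.tan(np.radians(c['vertical_fov'])/2)
    return np.array([[f,0,c['cx']],[0,f,c['cy']],[0,0,1.]])
def ray(c,px,z):
    """pixels -> world xyz on plane z"""
    px=np.atleast_2d(np.array(px,float))
    u=cv2.undistortPoints(px[:,None],K(c),c['dist'])[:,0]
    d=np.c_[u,np.ones(len(u))]@Ro.from_euler('xyz',c['rotation']).as_matrix().T
    o=np.array(c['xyz']); s=(z-o[2])/d[:,2]
    return o+d*s[:,None]
def proj(c,P):
    R=Ro.from_euler('xyz',c['rotation']).as_matrix()
    p=(np.atleast_2d(P)-c['xyz'])@R
    rv=np.zeros(3)
    return cv2.projectPoints(p[:,None],rv,rv,K(c),c['dist'])[0][:,0]
def circ(x,y,z,r,n=40):
    a=np.linspace(0,2*np.pi,n); return np.c_[x+r*np.cos(a),y+r*np.sin(a),0*a+z]
def crop(im,x0,y0,w,h,s,name):
    cv2.imwrite(f"pics/{name}.png",cv2.resize(im[y0:y0+h,x0:x0+w],None,fx=s,fy=s,interpolation=cv2.INTER_CUBIC))
def st():
    s=sense(); R=Ro.from_euler('xyz',s['tcp_rot']).as_matrix()
    print('t',round(s['t'],2),'pos',s['tool_pos'].round(4),'x',R[:,0].round(3),'y',R[:,1].round(3),'z',R[:,2].round(3),'q',s['qpos'].round(2),'F',s['force'].round(1),'op',round(s['opening'],3))
    return s,R
E
python3 - <<'E'
from h import *
im=cv2.imread('pics/top0.png')
crop(im,190,150,260,180,3,'c1'); crop(im,110,200,100,70,7,'c2')
im=cv2.imread('pics/side0.png')
crop(im,220,160,240,200,3,'c3')
st()
E
```

```text
t 0.1 pos [ 0.2618 -0.5395  0.404 ] x [-0.001  0.002 -1.   ] y [ 0.437 -0.9   -0.002] z [-0.9   -0.437 -0.   ] q [-1.23  0.36  1.51  0.    1.27 -0.12] F [ 0.3 -0.   0.3] op 0.998
```

View pics/c1.png

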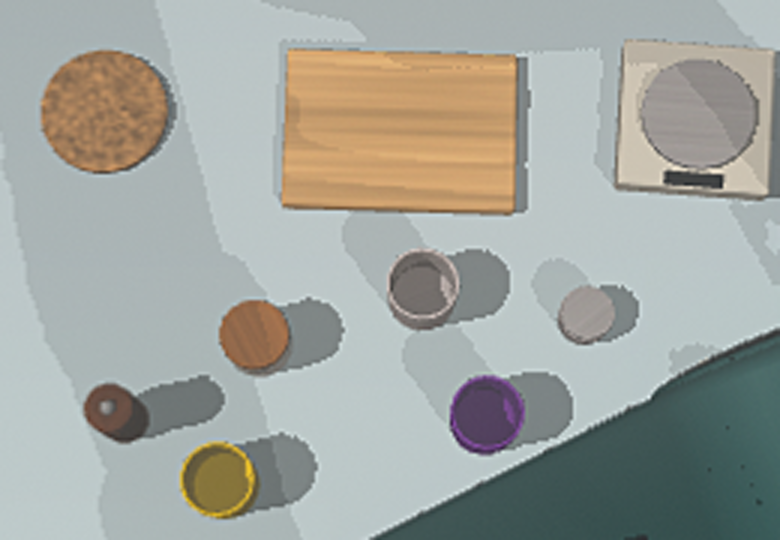

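View pics/c2.png

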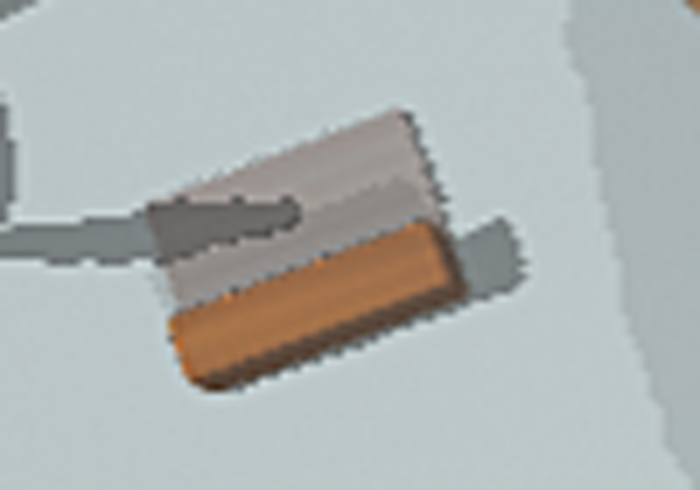

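View pics/c3.png

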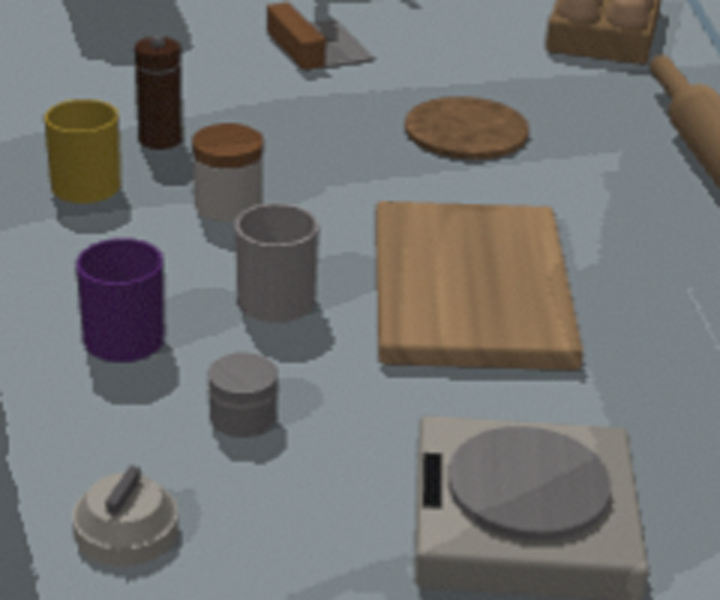

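```bash
cat > m.py <<'E'
from h import *
T=camera_info('top'); S=camera_info('side')
def t(x,y,z): return ray(T,[[190+(x+.5)/3-.5,150+(y+.5)/3-.5]],z)[0]
def s(x,y,z): return ray(S,[[220+(x+.5)/3-.5,160+(y+.5)/3-.5]],z)[0]
def sc(x,y,z): return ray(T,[[110+(x+.5)/7-.5,200+(y+.5)/7-.5]],z)[0]
if __name__=='__main__':
    for n,a in dict(mat=(105,111,.008),pan=(698,113,.035),cup=(423,287,.065),jar=(254,335,.06),tin=(586,313,.036),mill=(108,409,.089),purple=(487,412,.065),yellow=(218,478,.065)).items(): print(n,t(*a)[:2].round(4))
    for n,a in dict(mat=(467,127,.008),pan=(528,480,.035),cup=(277,228,.065),jar=(229,146,.06),tin=(244,376,.036),timer=(126,545,0.0),mill=(158,47,.089),purple=(121,265,.065),yellow=(83,120,.065)).items(): print('S',n,s(*a)[:2].round(4))
    b=np.array([t(*a,.018)[:2] for a in [(288,48),(516,55),(513,213),(281,207)]])
    print('board',b.round(4),b.mean(0)); 
    for i,j in((0,1),(3,2),(3,0),(2,1)): v=b[j]-b[i]; print(np.hypot(*v),np.degrees(np.arctan2(v[1],v[0])))
    b=np.array([s(*a,.018)[:2] for a in [(376,203),(553,207),(580,355),(379,349)]])
    print('boardS',b.round(4),b.mean(0))
    w=[t(*a,.027)[:2] for a in [(624,41),(616,187),(769,196)]]; print('scale corners',np.array(w).round(4),(w[0]+w[2])/2)
    h=np.array([sc(*a,.03)[:2] for a in [(172,318),(425,222),(460,290),(195,388)]]); print('handle',h.round(4),h.mean(0))
    g=np.array([sc(*a,.003)[:2] for a in [(148,203),(400,110)]]); print('blade',g.round(4),g.mean(0))
    for v in (h[1]-h[0],h[2]-h[3],g[1]-g[0]): print(np.hypot(*v),np.degrees(np.arctan2(v[1],v[0])))
    print('cutter',ray(T,[[509,226]],.024),ray(S,[[347,420]],.024))
E
python3 m.py
```

```text
mat [0.6333 0.2626]
pan [ 0.615  -0.2442]
cup [ 0.4637 -0.008 ]
jar [0.4273 0.1303]
tin [ 0.4448 -0.1432]
mill [0.3656 0.2432]
purple [ 0.3606 -0.0575]
yellow [0.3115 0.1587]
S mat [0.6369 0.2555]
S pan [ 0.6163 -0.2484]
S cup [ 0.4698 -0.0139]
S jar [0.4329 0.1178]
S tin [ 0.4488 -0.149 ]
S timer [ 0.3817 -0.2668]
S mill [0.371 0.238]
S purple [ 0.3647 -0.0639]
S yellow [0.3166 0.1503]
board [[ 0.6842  0.1038]
 [ 0.6745 -0.093 ]
 [ 0.5349 -0.0864]
 [ 0.5435  0.1106]] [0.60931112 0.00872324]
0.1970012018998875 -92.82211975498173
0.19719109367567883 -92.50278296687938
0.14087332673767408 -2.764845166595359
0.13977460577514758 -2.6878107127868396
boardS [[ 0.5481  0.1039]
 [ 0.687   0.1   ]
 [ 0.6743 -0.099 ]
 [ 0.5389 -0.0932]] [0.61209126 0.00294669]
scale corners [[ 0.6824 -0.1853]
 [ 0.5539 -0.1735]
 [ 0.5437 -0.3019]] [ 0.61307123 -0.24360901]
handle [[0.4794 0.4818]
 [0.5129 0.3934]
 [0.4879 0.3802]
 [0.454  0.4726]] [0.48354214 0.4319914 ]
blade [[0.5274 0.5009]
 [0.5608 0.4108]] [0.54411543 0.45589175]
0.09451535254558664 -69.24663194993659
0.09842802517741472 -69.86176783976956
0.09611497069851076 -69.64482305478188
cutter [[ 0.51307796 -0.45868936  0.024     ]] [[ 0.51892363 -0.4554734   0.024     ]]
```

```bash
cat >> h.py <<'E'
def plan(wps,hand,start=None):
    """wps: list of (xyz of GRASP point, jaw angle deg, nrows or None); tool-down. prints rows"""
    import math
    s=sense(); p=np.array(s['tool_pos']) ; R=Ro.from_euler('xyz',s['tcp_rot']).as_matrix()
    n=0; out=[]
    for w in wps:
        g,ang=np.array(w[0],float),w[1]; k=w[2] if len(w)>2 else None
        hd=w[3] if len(w)>3 else hand
        tgt=g+[0,0,.155]; a=np.radians(ang)
        y=np.array([np.cos(a),np.sin(a),0]); x=np.array([0,0,-1.]); Rt=np.c_[x,y,np.cross(x,y)]
        rv=Ro.from_matrix(R.T@Rt).as_rotvec(); 
        d=R.T@(tgt-p)
        k0=max(math.ceil(np.abs(np.degrees(rv)/10).max()-.02),math.ceil(np.abs(d).max()/.025-.02),1)
        k=max(k or 0,k0)
        for i in range(40):
            rem=max(k-i,1)
            rv=np.degrees(Ro.from_matrix(R.T@Rt).as_rotvec())/10; d=R.T@(tgt-p)/.025
            if i>=k and np.abs(d).max()<.03 and np.abs(rv).max()<.05: break
            tr=np.clip(np.round(d/rem,2 if rem<2 else 2),-1,1); tw=np.clip(np.round(rv/rem,2),-1,1)
            p=p+R@tr*.025; R=R@Ro.from_rotvec(np.radians(tw*10)).as_matrix()
            out.append('{"travel":%s,"twist":%s,"hand":%g}'%([float(v)+0 for v in tr],[float(v)+0 for v in tw],hd))
    print(len(out)); print(',\n'.join(out).replace('-0.0,','0,').replace('-0.0]','0]'))
E
python3 - <<'E'
from h import *
st(); plan([((.42,.0,.27),0)],-1)
E
```

```text
t 0.1 pos [ 0.2618 -0.5395  0.404 ] x [-0.001  0.002 -1.   ] y [ 0.437 -0.9   -0.002] z [-0.9   -0.437 -0.   ] q [-1.23  0.36  1.51  0.    1.27 -0.12] F [ 0.3 -0.   0.3] op 0.998
21
{"travel":[-0.05, -0.98, -0.89],"twist":[-0.38, 0.0, 0.0],"hand":-1},
{"travel":[-0.05, -0.92, -0.95],"twist":[-0.38, 0.0, 0.0],"hand":-1},
{"travel":[-0.05, -0.85, -1.0],"twist":[-0.38, 0.0, 0.0],"hand":-1},
{"travel":[-0.05, -0.78, -1.0],"twist":[-0.38, 0.0, 0.0],"hand":-1},
{"travel":[-0.05, -0.71, -1.0],"twist":[-0.38, 0.0, 0.0],"hand":-1},
{"travel":[-0.05, -0.64, -1.0],"twist":[-0.38, 0.0, 0.0],"hand":-1},
{"travel":[-0.05, -0.56, -1.0],"twist":[-0.38, 0.0, 0.0],"hand":-1},
{"travel":[-0.05, -0.47, -1.0],"twist":[-0.38, 0.0, 0.0],"hand":-1},
{"travel":[-0.05, -0.38, -1.0],"twist":[-0.37, 0.0, 0.0],"hand":-1},
{"travel":[-0.05, -0.29, -1.0],"twist":[-0.38, 0.0, 0.0],"hand":-1},
{"travel":[-0.04, -0.19, -1.0],"twist":[-0.37, 0.0, 0.0],"hand":-1},
{"travel":[-0.05, -0.09, -1.0],"twist":[-0.38, 0.0, 0.0],"hand":-1},
{"travel":[-0.04, 0.02, -1.0],"twist":[-0.37, 0.0, 0.0],"hand":-1},
{"travel":[-0.05, 0.14, -1.0],"twist":[-0.38, 0.0, 0.0],"hand":-1},
{"travel":[-0.04, 0.28, -1.0],"twist":[-0.37, 0.0, 0.0],"hand":-1},
{"travel":[-0.05, 0.46, -1.0],"twist":[-0.38, 0.0, 0.0],"hand":-1},
{"travel":[-0.04, 0.75, -1.0],"twist":[-0.37, -0.01, 0.0],"hand":-1},
{"travel":[-0.01, 0.21, -1.0],"twist":[0.0, 0.0, 0.0],"hand":-1},
{"travel":[0.0, 0.0, -1.0],"twist":[0.0, 0.0, 0.0],"hand":-1},
{"travel":[0.0, 0.0, -1.0],"twist":[0.0, 0.0, 0.0],"hand":-1},
{"travel":[0.0, 0.0, -0.33],"twist":[0.0, 0.0, 0.0],"hand":-1}
```

apply_moves(plan=[{"travel":[0,0,-1],"twist":[-0.92,0,0],"hand":-1},{"travel":[0,0,-1],"twist":[-0.92,0,0],"hand":-1},{"travel":[0,0,-1],"twist":[-0.92,0,0],"hand":-1},{"travel":[0,0,-1],"twist":[-0.92,0,0],"hand":-1},{"travel":[0,0,-1],"twist":[-0.92,0,0],"hand":-1},{"travel":[0,0,-1],"twist":[-0.91,0,0],"hand":-1},{"travel":[0,0,-1],"twist":[-0.9,0,0],"hand":-1},{"travel":[0,0,-1],"twist":[0,0,0],"hand":-1},{"travel":[0,0,-1],"twist":[0,0,0],"hand":-1},{"travel":[0,0,-1],"twist":[0,0,0],"hand":-1},{"travel":[0,0,-1],"twist":[0,0,0],"hand":-1},{"travel":[0,0,-1],"twist":[0,0,0],"hand":-1}])

```text
t: 1.6
tool_pos: [0.3608, -0.2797, 0.4047]
tcp_rot: [2.009, 1.571, 0.438]
force: [0.7, 0.4, 0.9]
opening: 0.997
```

Run:
```python
from h import *
st(); c=camera_info('wrist'); im=snapshot('wrist')[:,:,::-1]; print(c['xyz'],c['rotation']); cv2.imwrite('pics/w1.png',im)
plan([((.42,.0,.25),0)],-1)
```

```text
t 1.6 pos [ 0.3608 -0.2797  0.4047] x [ 0.  0. -1.] y [ 1. -0.  0.] z [-0. -1. -0.] q [-0.81  0.15  1.81  0.    1.19 -0.81] F [0.7 0.4 0.9] op 0.997
[ 0.36038615 -0.19403674  0.37315899] [ 2.80745294e+00 -3.48853504e-04 -2.63534568e-04]
12
{"travel":[0.0, 0.2, -0.92],"twist":[0.0, 0.0, 0.0],"hand":-1},
{"travel":[0.0, 0.2, -0.92],"twist":[0.0, 0.0, 0.0],"hand":-1},
{"travel":[0.0, 0.2, -0.92],"twist":[0.0, 0.0, 0.0],"hand":-1},
{"travel":[0.0, 0.2, -0.92],"twist":[0.0, 0.0, 0.0],"hand":-1},
{"travel":[0.0, 0.2, -0.92],"twist":[0.0, 0.0, 0.0],"hand":-1},
{"travel":[0.0, 0.2, -0.93],"twist":[0.0, 0.0, 0.0],"hand":-1},
{"travel":[0.0, 0.2, -0.92],"twist":[0.0, 0.0, 0.0],"hand":-1},
{"travel":[0.0, 0.2, -0.93],"twist":[0.0, 0.0, 0.0],"hand":-1},
{"travel":[0.0, 0.2, -0.92],"twist":[0.0, 0.0, 0.0],"hand":-1},
{"travel":[0.0, 0.2, -0.93],"twist":[0.0, -0.01, 0.0],"hand":-1},
{"travel":[0.0, 0.2, -0.92],"twist":[0.0, 0.0, 0.0],"hand":-1},
{"travel":[0.01, 0.2, -0.93],"twist":[0.0, -0.01, 0.01],"hand":-1}
```

View pics/w1.png

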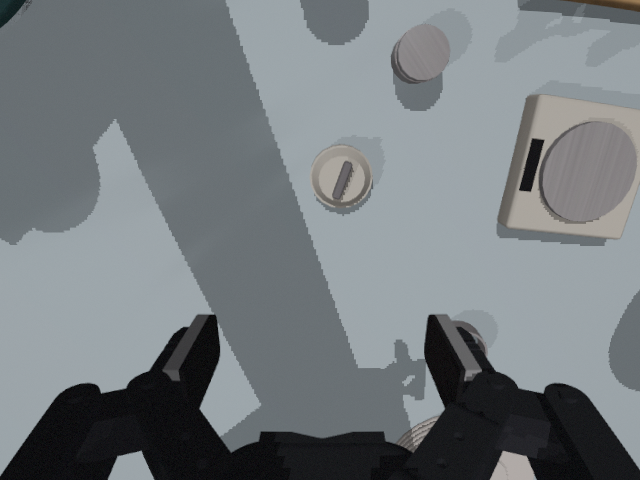

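Run:
```python
from h import *
c=camera_info('wrist')
for n,p,z in (('tin',(424,52),.036),('pan',(588,171),.035),('timer',(341,178),.015)): print(n,ray(c,[p],z)[0])
```

```text
tin [ 0.44541995 -0.13823375  0.036     ]
pan [ 0.61189158 -0.2363004   0.035     ]
timer [ 0.37821304 -0.24850806  0.015     ]
```

apply_moves(plan=[{"travel":[0,0.2,-1],"twist":[0,0,0],"hand":-1},{"travel":[0,0.2,-1],"twist":[0,0,0],"hand":-1},{"travel":[0,0.2,-1],"twist":[0,0,0],"hand":-1},{"travel":[0,0.2,-1],"twist":[0,0,0],"hand":-1},{"travel":[0,0.2,-1],"twist":[0,0,0],"hand":-1},{"travel":[0,0.2,-1],"twist":[0,0,0],"hand":-1},{"travel":[0,0.2,-1],"twist":[0,0,0],"hand":-1},{"travel":[0,0.2,-1],"twist":[0,0,0],"hand":-1}])

```text
t: 2.65
tool_pos: [0.4009, -0.0801, 0.4048]
tcp_rot: [1.148, 1.57, -0.423]
force: [-0.3, -0.5, 0.8]
opening: 0.998
```

Run:
```python
from h import *
st(); c=camera_info('wrist'); im=snapshot('wrist')[:,:,::-1]; print(c['xyz'],c['rotation']); cv2.imwrite('pics/w2.png',im)
```

```text
t 2.65 pos [ 0.4009 -0.0801  0.4048] x [ 0. -0. -1.] y [ 1. -0.  0.] z [-0. -1.  0.] q [-0.37  0.08  1.89 -0.    1.17 -0.37] F [-0.3 -0.5  0.8] op 0.998
[0.40049611 0.00555383 0.37325177] [ 2.80719572e+00 -7.15160934e-04  1.54966165e-06]
```

View pics/w2.png

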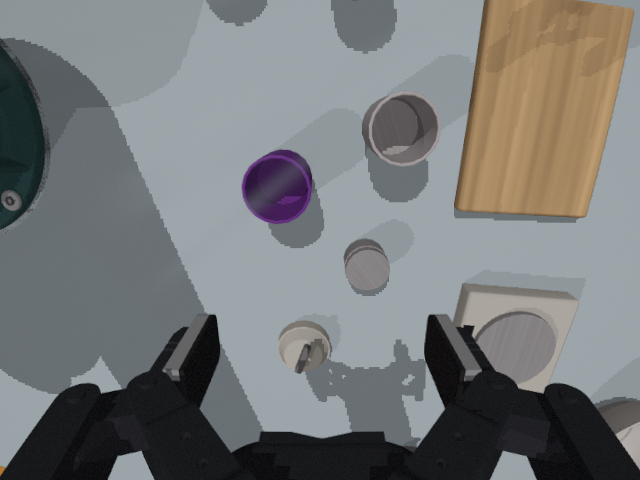

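Run:
```python
from h import *
c=camera_info('wrist')
for n,p,z in (('tin',(367,270),.036),('pan',(515,347),.035),('timer',(303,343),.015),('cup',(402,128),.065),('purple',(277,187),.065),('board br',(588,217),.018),('board bl',(457,208),.018)): print(n,ray(c,[p],z)[0])
```

```text
tin [ 0.44598029 -0.13868831  0.036     ]
pan [ 0.61573213 -0.23304387  0.035     ]
timer [ 0.37927673 -0.23890061  0.015     ]
cup [ 0.46567425 -0.00141375  0.065     ]
purple [ 0.3628397  -0.04977475  0.065     ]
board br [ 0.67736811 -0.08787076  0.018     ]
board bl [ 0.53622191 -0.07928744  0.018     ]
```

Run:
```python
from h import *
c=camera_info('wrist')
p=np.array([.4009,-.0801,.4048])
for dz in (.155,.16,.173):
  print(dz,proj(c,[p+[sx*.0425,sy*.011,-dz] for sx in(-1,1) for sy in (1,-1)]).round(0).tolist())
im=cv2.imread('pics/w2.png'); crop(im,150,290,340,120,2,'w2c')
```

```text
0.155 [[213.0, 324.0], [219.0, 371.0], [432.0, 324.0], [426.0, 371.0]]
0.16 [[217.0, 318.0], [222.0, 363.0], [428.0, 318.0], [423.0, 363.0]]
0.173 [[225.0, 302.0], [229.0, 345.0], [420.0, 302.0], [416.0, 345.0]]
```

View pics/w2c.png

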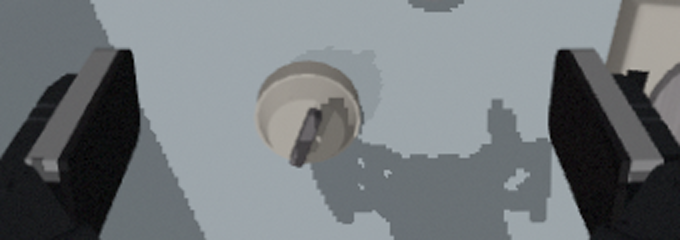

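apply_moves(plan=[{"travel":[0,0.86,-0.98],"twist":[0,0,0],"hand":-1},{"travel":[0,0.86,-0.98],"twist":[0,0,0],"hand":-1},{"travel":[0,0.85,-0.98],"twist":[0,0,0],"hand":-1},{"travel":[1,0,0],"twist":[0,0,0],"hand":-1},{"travel":[1,0,0],"twist":[0,0,0],"hand":-1},{"travel":[1,0,0],"twist":[0,0,0],"hand":-1},{"travel":[1,0,0],"twist":[0,0,0],"hand":-1},{"travel":[0,0,0],"twist":[0,0,0],"hand":-1}])

```text
t: 3.7
tool_pos: [0.4642, -0.0076, 0.3034]
tcp_rot: [-1.716, 1.567, 2.996]
force: [-0.1, 0.9, 0.7]
opening: 0.996
```

Run:
```python
from h import *
st(); c=camera_info('wrist'); im=snapshot('wrist')[:,:,::-1].copy()
for x,y in ((.4652,-.0065),): cv2.polylines(im,[proj(c,circ(x,y,.065,.030)).astype(np.int32)],True,(0,255,0),1)
for x,y in ((.429,.130),): cv2.polylines(im,[proj(c,circ(x,y,.060,.0285)).astype(np.int32)],True,(0,0,255),1)
cv2.imwrite('pics/w3.png',im)
```

```text
t 3.7 pos [ 0.4642 -0.0076  0.3034] x [-0.004  0.001 -1.   ] y [ 1.    -0.    -0.004] z [-0.    -1.    -0.001] q [-0.17  0.3   1.91 -0.    0.94 -0.17] F [-0.1  0.9  0.7] op 0.996
```

View pics/w3.png

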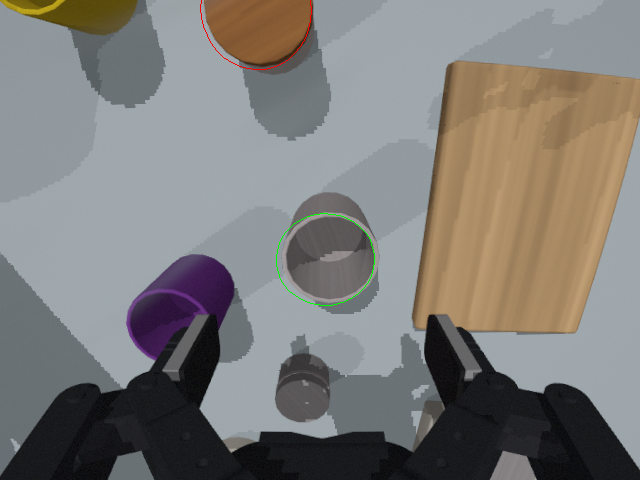

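apply_moves(plan=[{"travel":[1,0.1,0],"twist":[0,0,0],"hand":-1},{"travel":[1,0,0],"twist":[0,0,0],"hand":-1},{"travel":[1,0,0],"twist":[0,0,0],"hand":-1},{"travel":[1,0,0],"twist":[0,0,0],"hand":-1},{"travel":[0.25,0,0],"twist":[0,0,0],"hand":-1},{"travel":[0,0,0],"twist":[0,0,0],"hand":1},{"travel":[0,0,0],"twist":[0,0,0],"hand":1},{"travel":[0,0,0],"twist":[0,0,0],"hand":1},{"travel":[0,0,0],"twist":[0,0,0],"hand":1},{"travel":[0,0,0],"twist":[0,0,0],"hand":1}])

```text
t: 5.0
tool_pos: [0.4682, -0.0079, 0.1998]
tcp_rot: [1.439, 1.568, -0.132]
force: [-1.7, 0.3, 6.3]
opening: 0.669
```

Run:
```python
from h import *
st(); c=camera_info('wrist'); im=snapshot('wrist')[:,:,::-1].copy()
cv2.imwrite('pics/w4.png',im)
```

```text
t 5.0 pos [ 0.4682 -0.0079  0.1998] x [ 0.002 -0.    -1.   ] y [ 1.    -0.     0.002] z [-0. -1.  0.] q [-0.16  0.48  1.99  0.    0.67 -0.16] F [-1.7  0.3  6.3] op 0.669
```

View pics/w4.png

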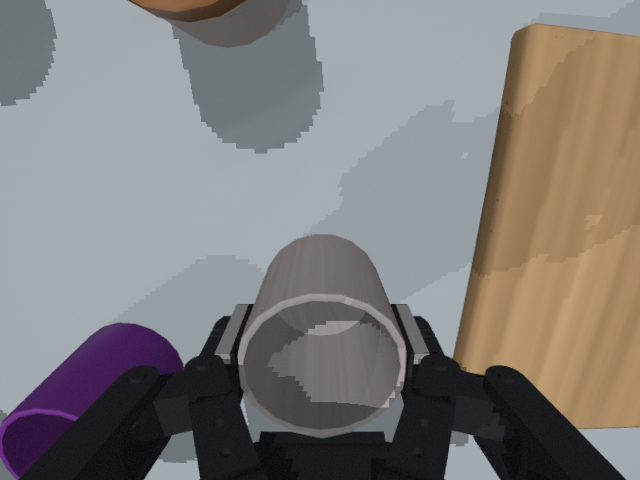

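Run:
```python
from h import *
c=camera_info('wrist')
print(ray(c,[[322,364]],.065), proj(c,[[.468,-.006,.065]]))
plan([((.46,-.01,.16),0),((.616,-.242,.16),0)],1)
```

```text
[[ 0.46824162 -0.00199481  0.065     ]] [[321.2927719  373.58979321]]
15
{"travel":[-0.92, -0.06, 0.02],"twist":[0.0, 0.0, 0.0],"hand":1},
{"travel":[-0.92, -0.06, 0.02],"twist":[0.0, 0.0, 0.0],"hand":1},
{"travel":[-0.92, -0.07, 0.02],"twist":[0.0, 0.0, 0.0],"hand":1},
{"travel":[-0.92, -0.06, 0.01],"twist":[0.0, 0.0, -0.01],"hand":1},
{"travel":[-0.93, -0.07, 0.02],"twist":[0.0, 0.0, 0.0],"hand":1},
{"travel":[0.0, 0.62, 0.93],"twist":[0.0, 0.0, 0.0],"hand":1},
{"travel":[0.0, 0.62, 0.93],"twist":[0.0, 0.0, 0.0],"hand":1},
{"travel":[0.0, 0.63, 0.93],"twist":[0.0, 0.0, 0.0],"hand":1},
{"travel":[0.0, 0.62, 0.93],"twist":[0.0, 0.0, 0.0],"hand":1},
{"travel":[0.0, 0.63, 0.93],"twist":[0.0, 0.0, 0.0],"hand":1},
{"travel":[0.0, 0.62, 0.93],"twist":[0.0, 0.0, 0.0],"hand":1},
{"travel":[0.0, 0.63, 0.92],"twist":[0.0, 0.0, 0.0],"hand":1},
{"travel":[0.0, 0.62, 0.93],"twist":[0.0, 0.0, 0.0],"hand":1},
{"travel":[0.0, 0.63, 0.92],"twist":[0.0, 0.0, 0.0],"hand":1},
{"travel":[0.01, 0.62, 0.93],"twist":[0.0, 0.0, 0.0],"hand":1}
```

apply_moves(plan=[{"travel":[-1,0,0],"twist":[0,0,0],"hand":1},{"travel":[-1,0,0],"twist":[0,0,0],"hand":1},{"travel":[-1,0,0],"twist":[0,0,0],"hand":1},{"travel":[-1,0.6,0.94],"twist":[0,0,0],"hand":1},{"travel":[0,0.6,0.94],"twist":[0,0,0],"hand":1},{"travel":[0,0.6,0.94],"twist":[0,0,0],"hand":1},{"travel":[0,0.6,0.94],"twist":[0,0,0],"hand":1},{"travel":[0,0.6,0.94],"twist":[0,0,0],"hand":1},{"travel":[0,0.6,0.94],"twist":[0,0,0],"hand":1},{"travel":[0,0.6,0.94],"twist":[0,0,0],"hand":1},{"travel":[0,0.6,0.94],"twist":[0,0,0],"hand":1}])

```text
t: 6.42
tool_pos: [0.588, -0.1966, 0.2992]
tcp_rot: [1.311, 1.57, -0.26]
force: [0.1, 0.3, -1.8]
opening: 0.674
```

apply_moves(plan=[{"travel":[0,0.6,0.94],"twist":[0,0,0],"hand":1},{"travel":[0,0.6,0.94],"twist":[0,0,0],"hand":1},{"travel":[0,0,0],"twist":[0,0,0],"hand":1},{"travel":[0,0,0],"twist":[0,0,0],"hand":1}])

```text
t: 6.92
tool_pos: [0.617, -0.2423, 0.2985]
tcp_rot: [-2.333, 1.57, 2.379]
force: [-0.2, 0.2, -1.9]
opening: 0.674
```

Run:
```python
from h import *
st(); c=camera_info('wrist'); im=snapshot('wrist')[:,:,::-1].copy()
for x,y in ((.619,-.240),): cv2.polylines(im,[proj(c,circ(x,y,.035,.048)).astype(np.int32)],True,(0,255,0),1)
cv2.imwrite('pics/w5.png',im)
cv2.imwrite('pics/t5.png',snapshot('top')[:,:,::-1])
cv2.imwrite('pics/s5.png',snapshot('side')[:,:,::-1])
```

```text
t 6.92 pos [ 0.617  -0.2423  0.2985] x [-0.001  0.001 -1.   ] y [ 1.    -0.    -0.001] z [-0.    -1.    -0.001] q [-0.48  0.55  1.47  0.    1.12 -0.48] F [-0.2  0.2 -1.9] op 0.674
```

View pics/w5.png

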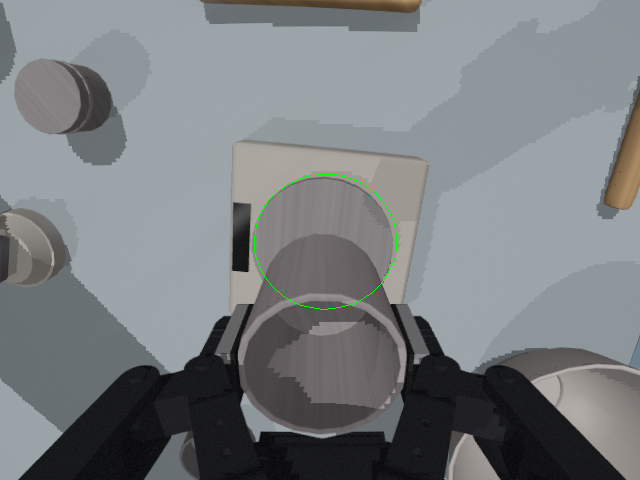

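View pics/s5.png

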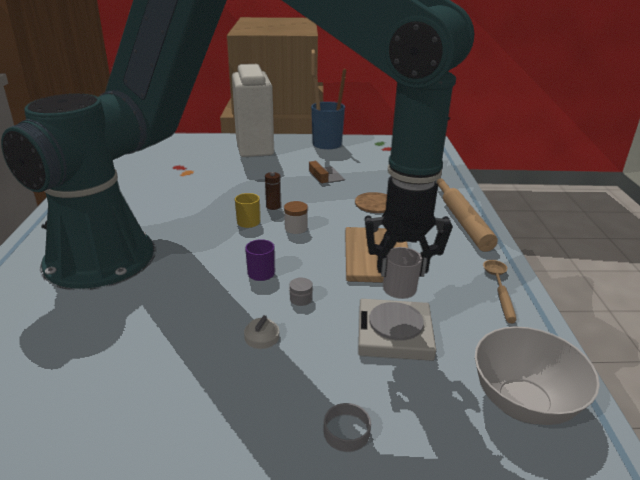

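apply_moves(plan=[{"travel":[1,0,0],"twist":[0,0,0],"hand":1},{"travel":[0.8,0.02,0],"twist":[0,0,0],"hand":1},{"travel":[0.45,0,0],"twist":[0,0,0],"hand":1},{"travel":[0.25,0,0],"twist":[0,0,0],"hand":1},{"travel":[0,0,0],"twist":[0,0,0],"hand":1},{"travel":[0,0,0],"twist":[0,0,0],"hand":0},{"travel":[0,0,0],"twist":[0,0,0],"hand":-0.8},{"travel":[0,0,0],"twist":[0,0,0],"hand":-1},{"travel":[-0.5,0,0],"twist":[0,0,0],"hand":-1},{"travel":[-1,0,0],"twist":[0,0,0],"hand":-1},{"travel":[-1,0,0],"twist":[0,0,0],"hand":-1},{"travel":[-1,0,0],"twist":[0,0,0],"hand":-1}])

```text
t: 8.57
tool_pos: [0.6182, -0.2429, 0.3253]
tcp_rot: [1.195, 1.57, -0.376]
force: [0.3, 0.0, 0.7]
opening: 0.999
```

Run:
```python
from h import *
st(); c=camera_info('wrist'); im=snapshot('wrist')[:,:,::-1].copy()
cv2.polylines(im,[proj(c,circ(.618,-.240,.035,.048)).astype(np.int32)],True,(0,255,0),1)
cv2.polylines(im,[proj(c,circ(.618,-.240,.1,.03)).astype(np.int32)],True,(0,0,255),1)
cv2.imwrite('pics/w6.png',im)
```

```text
t 8.57 pos [ 0.6182 -0.2429  0.3253] x [ 0.001 -0.    -1.   ] y [ 1.    -0.     0.001] z [-0. -1.  0.] q [-0.48  0.52  1.45  0.    1.17 -0.48] F [0.3 0.  0.7] op 0.999
```

View pics/w6.png

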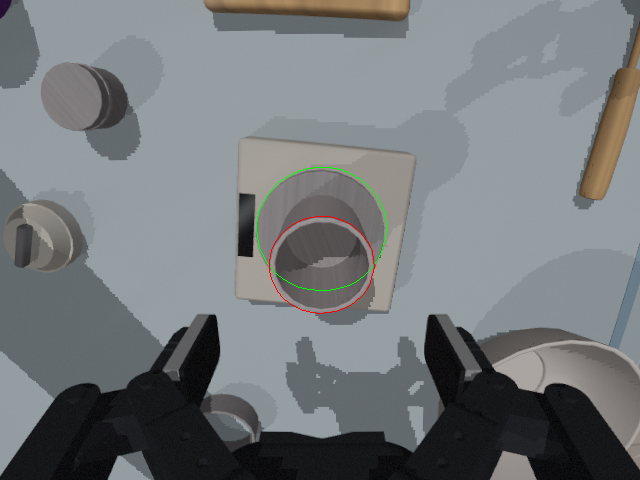

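apply_moves(plan=[{"travel":[0,-0.5,-1],"twist":[0,0,0],"hand":-1},{"travel":[0,-0.5,-1],"twist":[0,0,0],"hand":-1},{"travel":[0,-0.5,-1],"twist":[0,0,0],"hand":-1},{"travel":[0,-0.5,-1],"twist":[0,0,0],"hand":-1},{"travel":[0,-0.5,-1],"twist":[0,0,0],"hand":-1},{"travel":[0,-0.5,-1],"twist":[0,0,0],"hand":-1},{"travel":[0,-0.5,-1],"twist":[0,0,0],"hand":-1},{"travel":[0,-0.5,-1],"twist":[0,0,0],"hand":-1},{"travel":[0,-0.5,-1],"twist":[0,0,0],"hand":-1},{"travel":[0,-0.5,-1],"twist":[0,0,0],"hand":-1},{"travel":[0,-0.5,-1],"twist":[0,0,0],"hand":-1},{"travel":[0,-0.5,-1],"twist":[0,0,0],"hand":-1}])

```text
t: 10.12
tool_pos: [0.4675, 0.0583, 0.3238]
tcp_rot: [1.743, 1.57, 0.172]
force: [-0.7, 1.1, -0.7]
opening: 1.001
```

apply_moves(plan=[{"travel":[0,-0.5,-1],"twist":[0,0,0],"hand":-1},{"travel":[0,-0.5,-1],"twist":[0,0,0],"hand":-1},{"travel":[0,-0.5,-1],"twist":[0,0,0],"hand":-1},{"travel":[0,0,0],"twist":[0,0,0],"hand":-1}])

```text
t: 10.62
tool_pos: [0.4295, 0.1335, 0.3237]
tcp_rot: [-2.447, 1.57, 2.267]
force: [0.0, -0.3, 0.7]
opening: 1.002
```

Run:
```python
from h import *
st(); c=camera_info('wrist'); im=snapshot('wrist')[:,:,::-1].copy()
cv2.polylines(im,[proj(c,circ(.431,.134,.06,.0285)).astype(np.int32)],True,(0,255,0),1)
cv2.polylines(im,[proj(c,circ(.637,.2665,.008,.055)).astype(np.int32)],True,(0,0,255),1)
cv2.polylines(im,[proj(c,circ(.3695,.247,.089,.02)).astype(np.int32)],True,(0,255,255),1)
cv2.imwrite('pics/w7.png',im)
```

```text
t 10.62 pos [0.4295 0.1335 0.3237] x [-0.  0. -1.] y [ 1.     0.002 -0.   ] z [ 0.002 -1.    -0.   ] q [0.15 0.25 1.92 0.   0.97 0.14] F [ 0.  -0.3  0.7] op 1.002
```

View pics/w7.png

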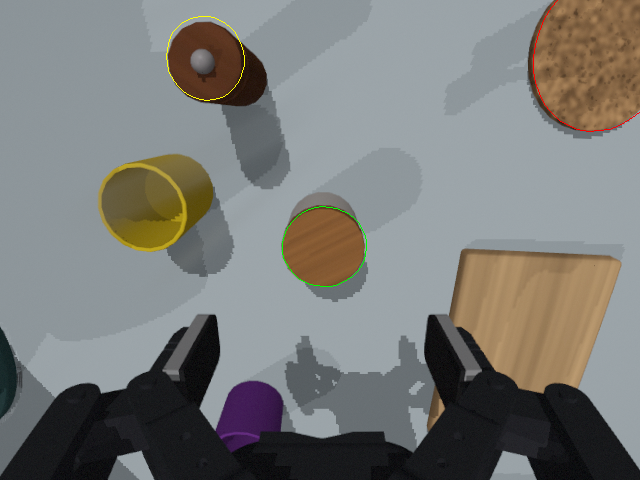

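apply_moves(plan=[{"travel":[1,0.05,0],"twist":[0,0,0],"hand":-1},{"travel":[1,0,0],"twist":[0,0,0],"hand":-1},{"travel":[1,0,0],"twist":[0,0,0],"hand":-1},{"travel":[1,0,0],"twist":[0,0,0],"hand":-1},{"travel":[1,0,0],"twist":[0,0,0],"hand":-1},{"travel":[0.5,0,0],"twist":[0,0,0],"hand":-1},{"travel":[0,0,0],"twist":[0,0,0],"hand":1},{"travel":[0,0,0],"twist":[0,0,0],"hand":1},{"travel":[0,0,0],"twist":[0,0,0],"hand":1},{"travel":[0,0,0],"twist":[0,0,0],"hand":1},{"travel":[0,0,0],"twist":[0,0,0],"hand":1}])

```text
t: 12.05
tool_pos: [0.4323, 0.1322, 0.1867]
tcp_rot: [1.712, 1.569, 0.141]
force: [0.1, -0.3, 5.9]
opening: 0.651
```

Run:
```python
from h import *
st(); c=camera_info('wrist'); im=snapshot('wrist')[:,:,::-1].copy()
cv2.imwrite('pics/w8.png',im)
```

```text
t 12.05 pos [0.4323 0.1322 0.1867] x [ 0.001  0.    -1.   ] y [ 1.    -0.     0.001] z [-0. -1. -0.] q [ 0.14  0.49  2.04 -0.    0.61  0.14] F [ 0.1 -0.3  5.9] op 0.651
```

View pics/w8.png

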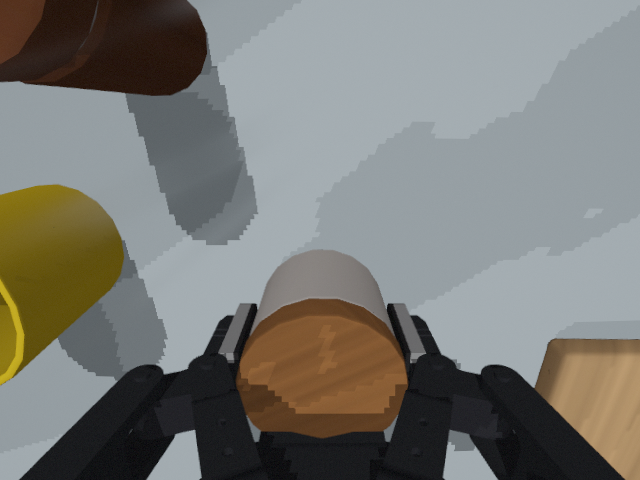

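apply_moves(plan=[{"travel":[-1,0,0],"twist":[0,0,0],"hand":1},{"travel":[-1,0.46,-0.3],"twist":[0,0,0],"hand":1},{"travel":[0,0.91,-0.59],"twist":[0,0,0],"hand":1},{"travel":[0,0.91,-0.59],"twist":[0,0,0],"hand":1},{"travel":[0,0.91,-0.59],"twist":[0,0,0],"hand":1},{"travel":[0,0.91,-0.59],"twist":[0,0,0],"hand":1},{"travel":[0,0.91,-0.59],"twist":[0,0,0],"hand":1},{"travel":[0,0.91,-0.59],"twist":[0,0,0],"hand":1},{"travel":[0,0.91,-0.59],"twist":[0,0,0],"hand":1},{"travel":[0,0.91,-0.59],"twist":[0,0,0],"hand":1},{"travel":[0,0.46,-0.3],"twist":[0,0,0],"hand":1},{"travel":[0,0,0],"twist":[0,0,0],"hand":1}])

```text
t: 13.6
tool_pos: [0.6371, 0.2654, 0.2356]
tcp_rot: [-1.608, 1.571, 3.104]
force: [-0.7, 0.3, -2.0]
opening: 0.643
```

Run:
```python
from h import *
st(); c=camera_info('wrist'); im=snapshot('wrist')[:,:,::-1].copy()
cv2.polylines(im,[proj(c,circ(.637,.2665,.008,.055)).astype(np.int32)],True,(0,0,255),1)
cv2.imwrite('pics/w9.png',im)
```

```text
t 13.6 pos [0.6371 0.2654 0.2356] x [-0.  0. -1.] y [ 1.  0. -0.] z [ 0. -1. -0.] q [0.29 0.65 1.45 0.   1.04 0.29] F [-0.7  0.3 -2. ] op 0.643
```

View pics/w9.png

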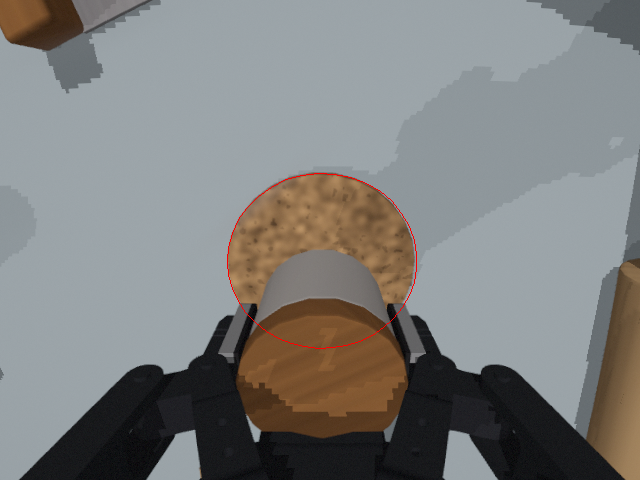

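Mat at its predicted place (circle matches). Lower and release.

apply_moves(plan=[{"travel":[0.8,0,0],"twist":[0,0,0],"hand":1},{"travel":[0.5,0,0],"twist":[0,0,0],"hand":1},{"travel":[0.3,0,0],"twist":[0,0,0],"hand":1},{"travel":[0,0,0],"twist":[0,0,0],"hand":1},{"travel":[0,0,0],"twist":[0,0,0],"hand":0},{"travel":[0,0,0],"twist":[0,0,0],"hand":-0.8},{"travel":[0,0,0],"twist":[0,0,0],"hand":-1},{"travel":[-0.5,0,0],"twist":[0,0,0],"hand":-1},{"travel":[-1,0,0],"twist":[0,0,0],"hand":-1},{"travel":[-1,0,0],"twist":[0,0,0],"hand":-1},{"travel":[-1,0,0],"twist":[0,0,0],"hand":-1},{"travel":[-1,0,0],"twist":[0,0,0],"hand":-1}])

```text
t: 15.15
tool_pos: [0.637, 0.2652, 0.3105]
tcp_rot: [1.957, 1.569, 0.386]
force: [1.2, 0.8, 0.3]
opening: 1.0
```

Run:
```python
from h import *
st(); c=camera_info('wrist'); im=snapshot('wrist')[:,:,::-1].copy()
cv2.polylines(im,[proj(c,circ(.637,.2665,.008,.055)).astype(np.int32)],True,(0,0,255),1)
cv2.polylines(im,[proj(c,circ(.637,.2665,.068,.0285)).astype(np.int32)],True,(0,255,0),1)
cv2.imwrite('pics/w10.png',im)
```

```text
t 15.15 pos [0.637  0.2652 0.3105] x [ 0.001  0.001 -1.   ] y [ 1.    -0.     0.001] z [-0.    -1.    -0.001] q [0.29 0.57 1.4  0.   1.17 0.29] F [1.2 0.8 0.3] op 1.0
```

View pics/w10.png

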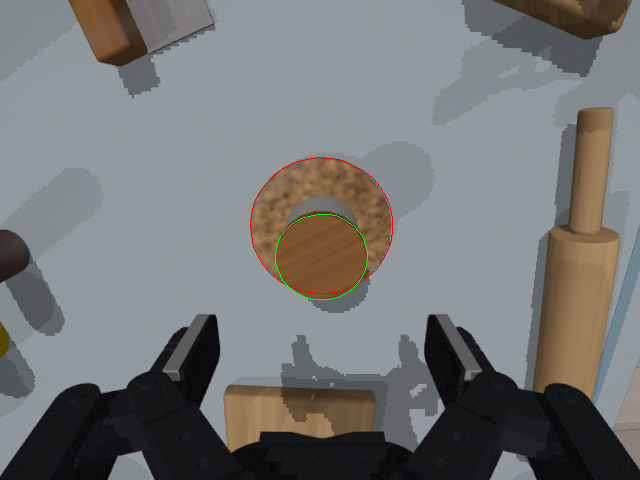

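apply_moves(plan=[{"travel":[0,-0.85,-0.98],"twist":[0,0,0],"hand":-1},{"travel":[0,-0.85,-0.98],"twist":[0,0,0],"hand":-1},{"travel":[0,-0.85,-0.98],"twist":[0,0,0],"hand":-1},{"travel":[0,-0.85,-0.98],"twist":[0,0,0],"hand":-1},{"travel":[0,-0.85,-0.98],"twist":[0,0,0],"hand":-1},{"travel":[0,-0.85,-0.98],"twist":[0,0,0],"hand":-1},{"travel":[0,-0.85,-0.96],"twist":[0,0,0],"hand":-1},{"travel":[0,0,0],"twist":[-1,0,0],"hand":-1},{"travel":[0,0,0],"twist":[-1,0,0],"hand":-1},{"travel":[0,0,0],"twist":[0,0,0],"hand":-1}])

```text
t: 16.45
tool_pos: [0.4882, 0.4363, 0.3089]
tcp_rot: [1.959, 1.57, 0.736]
force: [0.5, -0.1, -0.4]
opening: 1.001
```

Run:
```python
from h import *
st(); c=camera_info('wrist'); im=snapshot('wrist')[:,:,::-1].copy()
cv2.imwrite('pics/w11.png',im)
```

```text
t 16.45 pos [0.4882 0.4363 0.3089] x [ 0.001  0.    -1.   ] y [0.94  0.341 0.001] z [ 0.341 -0.94  -0.   ] q [0.62 0.53 1.49 0.   1.13 0.28] F [ 0.5 -0.1 -0.4] op 1.001
```

View pics/w11.png

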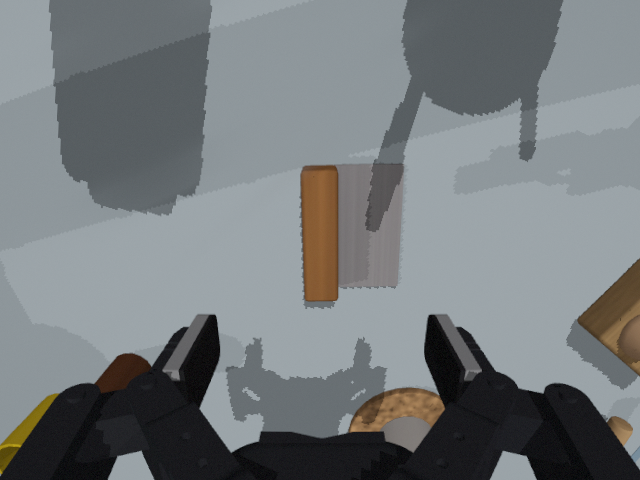

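Run:
```python
from h import *
c=camera_info('wrist'); s,R=st()
h=ray(c,[(302,168),(338,168),(338,299),(305,299)],.03); m=h.mean(0)
print(h.round(4),m)
for a,b in((0,3),(1,2)):
    v=(h[a]-h[b]); print(np.hypot(*v[:2]),np.degrees(np.arctan2(v[1],v[0]))-90)
g=ray(c,[(404,165),(398,287)],.003); print(g, np.degrees(np.arctan2(*(g[0]-g[1])[[1,0]]))-90)
d=m-s['tool_pos']; print('offset in tool y,z /25mm',d@R[:,1]/.025,d@R[:,2]/.025)
```

```text
t 16.5 pos [0.4883 0.4362 0.3089] x [ 0.  0. -1.] y [0.941 0.338 0.001] z [ 0.338 -0.941 -0.   ] q [0.62 0.53 1.49 0.   1.13 0.28] F [-0.4 -0.4 -0.3] op 1.003
[[0.4584 0.4808 0.03  ]
 [0.481  0.4889 0.03  ]
 [0.5155 0.3973 0.03  ]
 [0.4921 0.3889 0.03  ]] [0.48676827 0.43896144 0.03      ]
0.09789669186655169 20.11405926963444
0.09791022428680618 20.617519778555902
[[0.52868459 0.50468186 0.003     ]
 [0.56464724 0.41137934 0.003     ]] 21.078724876894853
offset in tool y,z /25mm -0.024833957343311026 -0.11993857569097259
```

apply_moves(plan=[{"travel":[1,0,-0.04],"twist":[-0.05,0,0],"hand":-1},{"travel":[1,0,0],"twist":[0,0,0],"hand":-1},{"travel":[1,0,0],"twist":[0,0,0],"hand":-1},{"travel":[1,0,0],"twist":[0,0,0],"hand":-1},{"travel":[0.8,0,0],"twist":[0,0,0],"hand":-1},{"travel":[0.35,0,0],"twist":[0,0,0],"hand":-1},{"travel":[0,0,0],"twist":[0,0,0],"hand":0.3},{"travel":[0,0,0],"twist":[0,0,0],"hand":1},{"travel":[0,0,0],"twist":[0,0,0],"hand":1},{"travel":[0,0,0],"twist":[0,0,0],"hand":1},{"travel":[0,0,0],"twist":[0,0,0],"hand":1},{"travel":[0,0,0],"twist":[0,0,0],"hand":1}])

```text
t: 18.0
tool_pos: [0.4884, 0.4375, 0.1808]
tcp_rot: [1.909, 1.569, 0.696]
force: [-0.7, -0.5, 7.1]
opening: 0.294
```

Run:
```python
from h import *
st(); c=camera_info('wrist'); im=snapshot('wrist')[:,:,::-1].copy()
cv2.imwrite('pics/w12.png',im)
```

```text
t 18.0 pos [0.4884 0.4375 0.1808] x [ 0.001  0.001 -1.   ] y [0.937 0.35  0.002] z [ 0.35  -0.937 -0.001] q [0.63 0.68 1.57 0.   0.89 0.27] F [-0.7 -0.5  7.1] op 0.294
```

View pics/w12.png

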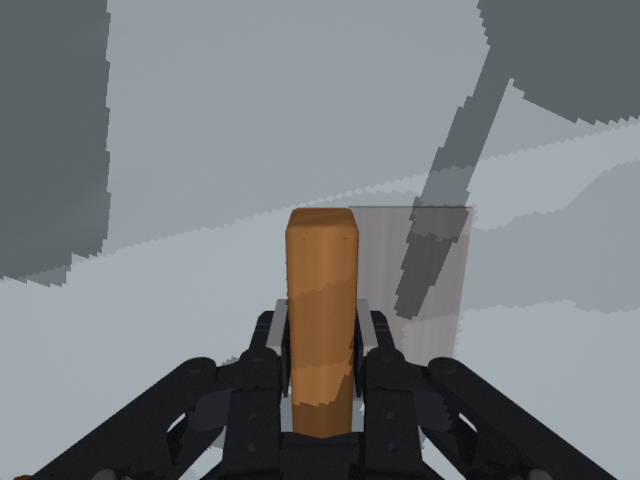

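```bash
python3 - <<'E'
from h import *
c=camera_info('wrist'); s,R=st()
for v in (212,225,235):
    e=ray(c,[(322,v)],.03)[0]; print(v,(e-s['tool_pos'])@R[:,2])
b=np.radians(-2.7)
ctr=np.array([.613,.0127]); hx=ctr-.025*np.array([np.cos(b),np.sin(b)]); print('handle target',hx)
plan([((hx[0],hx[1],.10),-2.7)],1)
E
python3 - <<'E'
from h import *
im=cv2.imread('pics/w12.png'); crop(im,270,190,220,80,3,'../pics/w12c')
E
```

```text
t 18.05 pos [0.4884 0.4375 0.1809] x [ 0.001  0.001 -1.   ] y [0.937 0.35  0.002] z [ 0.35  -0.937 -0.001] q [0.63 0.68 1.57 0.   0.89 0.27] F [0.1 0.1 5.7] op 0.29
212 -0.05479970538117426
225 -0.05026628126186598
235 -0.046705911131090176
handle target [0.58802775 0.01387766]
18
{"travel":[-0.17, -0.12, 0.96],"twist":[0.13, 0.0, 0.0],"hand":1},
{"travel":[-0.17, -0.1, 0.96],"twist":[0.13, 0.0, 0.0],"hand":1},
{"travel":[-0.17, -0.08, 0.96],"twist":[0.13, 0.0, 0.0],"hand":1},
{"travel":[-0.16, -0.06, 0.97],"twist":[0.13, 0.0, 0.0],"hand":1},
{"travel":[-0.17, -0.03, 0.97],"twist":[0.13, 0.0, 0.0],"hand":1},
{"travel":[-0.16, -0.01, 0.97],"twist":[0.13, 0.0, 0.0],"hand":1},
{"travel":[-0.17, 0.01, 0.97],"twist":[0.13, 0.0, 0.0],"hand":1},
{"travel":[-0.16, 0.03, 0.97],"twist":[0.13, 0.0, 0.0],"hand":1},
{"travel":[-0.17, 0.05, 0.96],"twist":[0.13, 0.0, 0.0],"hand":1},
{"travel":[-0.16, 0.08, 0.96],"twist":[0.13, 0.0, 0.0],"hand":1},
{"travel":[-0.17, 0.1, 0.96],"twist":[0.13, 0.0, 0.0],"hand":1},
{"travel":[-0.16, 0.12, 0.96],"twist":[0.13, 0.0, 0.0],"hand":1},
{"travel":[-0.17, 0.14, 0.96],"twist":[0.13, 0.0, 0.0],"hand":1},
{"travel":[-0.16, 0.16, 0.95],"twist":[0.13, 0.0, 0.0],"hand":1},
{"travel":[-0.17, 0.18, 0.95],"twist":[0.12, 0.0, 0.0],"hand":1},
{"travel":[-0.16, 0.2, 0.94],"twist":[0.13, 0.0, 0.0],"hand":1},
{"travel":[-0.17, 0.23, 0.94],"twist":[0.12, 0.0, 0.0],"hand":1},
{"travel":[-0.16, 0.25, 0.94],"twist":[0.13, -0.01, -0.01],"hand":1}
```

```bash
python3 -c "
from h import *
im=cv2.imread('pics/w12.png'); crop(im,270,190,220,80,3,'w12c')"
```

```text
(no output)
```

View pics/w12c.png

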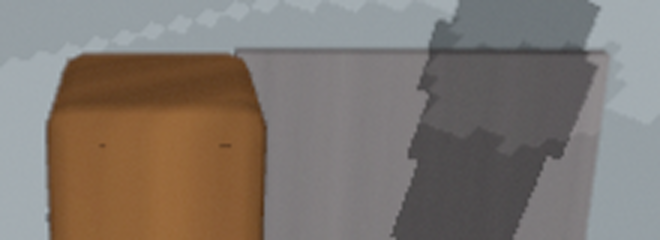

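apply_moves(plan=[{"travel":[-1,0,0],"twist":[0.3,0,0],"hand":1},{"travel":[-1,0,0],"twist":[0.6,0,0],"hand":1},{"travel":[-1,0,0],"twist":[0.7,0,0],"hand":1},{"travel":[-1,0,0],"twist":[0.72,0,0],"hand":1},{"travel":[0,0.28,0.98],"twist":[0,0,0],"hand":1},{"travel":[0,0.28,0.98],"twist":[0,0,0],"hand":1},{"travel":[0,0.28,0.98],"twist":[0,0,0],"hand":1},{"travel":[0,0.28,0.98],"twist":[0,0,0],"hand":1},{"travel":[0,0.28,0.98],"twist":[0,0,0],"hand":1},{"travel":[0,0.28,0.98],"twist":[0,0,0],"hand":1},{"travel":[0,0.28,0.98],"twist":[0,0,0],"hand":1},{"travel":[0,0.28,0.98],"twist":[0,0,0],"hand":1}])

```text
t: 19.55
tool_pos: [0.5339, 0.2364, 0.2784]
tcp_rot: [-1.09, 1.568, -2.706]
force: [-0.1, 0.1, 0.1]
opening: 0.294
```

apply_moves(plan=[{"travel":[0,0.28,0.98],"twist":[0,0,0],"hand":1},{"travel":[0,0.28,0.98],"twist":[0,0,0],"hand":1},{"travel":[0,0.28,0.98],"twist":[0,0,0],"hand":1},{"travel":[0,0.28,0.98],"twist":[0,0,0],"hand":1},{"travel":[0,0.28,0.98],"twist":[0,0,0],"hand":1},{"travel":[0,0.28,0.98],"twist":[0,0,0],"hand":1},{"travel":[0,0.28,0.98],"twist":[0,0,0],"hand":1},{"travel":[0,0.28,0.98],"twist":[0,0,0],"hand":1},{"travel":[0,0.28,0.98],"twist":[0,0,0],"hand":1},{"travel":[0,0,0],"twist":[0,0,0],"hand":1}])

```text
t: 20.8
tool_pos: [0.5864, 0.013, 0.2786]
tcp_rot: [-1.322, 1.569, -2.941]
force: [-0.1, -0.0, -1.1]
opening: 0.289
```

```bash
cat >> h.py <<'E'
def boardpts(cx,cy,deg,z=.018,hl=.1,hd=.07):
    a=np.radians(deg); X=np.array([np.cos(a),np.sin(a)]); Y=np.array([-np.sin(a),np.cos(a)])
    return np.array([[*(np.array([cx,cy])+u*hd*X+v*hl*Y),z] for u,v in((1,1),(1,-1),(-1,-1),(-1,1))])
E
python3 - <<'E'
from h import *
st(); c=camera_info('wrist'); im=snapshot('wrist')[:,:,::-1].copy()
cv2.polylines(im,[proj(c,boardpts(.613,.0127,-2.7)).astype(np.int32)],True,(0,255,0),1)
cv2.imwrite('pics/w13.png',im)
im=snapshot('side')[:,:,::-1].copy(); crop(im,300,140,200,150,4,'s13')
E
```

```text
t 20.8 pos [0.5864 0.013  0.2786] x [-0.002 -0.    -1.   ] y [ 0.999 -0.048 -0.002] z [-0.048 -0.999  0.   ] q [-0.1   0.48  1.67 -0.    0.99 -0.05] F [-0.1 -0.  -1.1] op 0.289
```

View pics/w13.png

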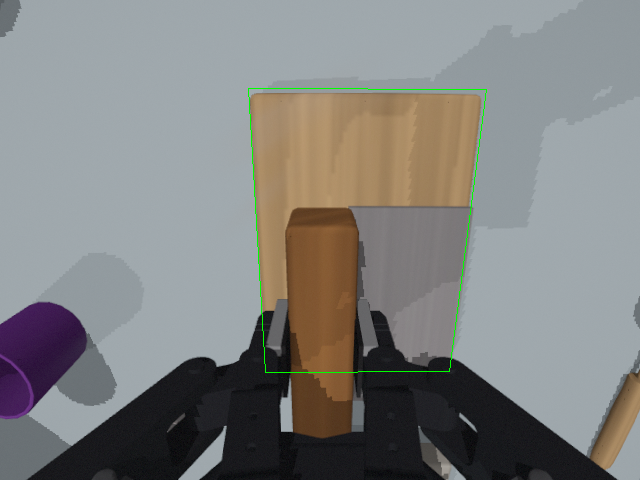

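View pics/s13.png

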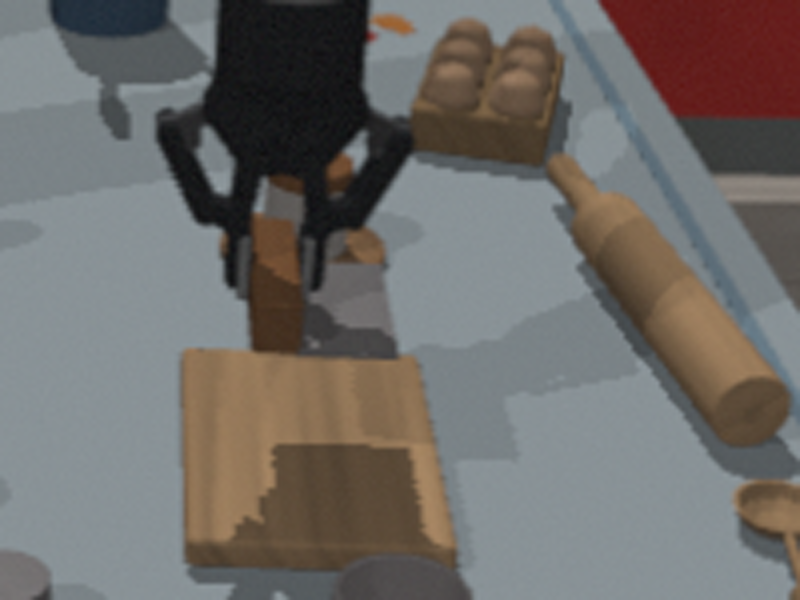

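apply_moves(plan=[{"travel":[1,0.04,0.04],"twist":[0,0,0],"hand":1},{"travel":[1,0,0],"twist":[0,0,0],"hand":1},{"travel":[0.7,0,0],"twist":[0,0,0],"hand":1},{"travel":[0.4,0,0],"twist":[0,0,0],"hand":1},{"travel":[0.05,0,0],"twist":[0,0,0],"hand":1},{"travel":[0,0,0],"twist":[0,0,0],"hand":1},{"travel":[0,0,0],"twist":[0,0,0],"hand":0.2},{"travel":[0,0,0],"twist":[0,0,0],"hand":0},{"travel":[0,0,0],"twist":[0,0,0],"hand":0},{"travel":[-0.5,0,0],"twist":[0,0,0],"hand":0},{"travel":[-1,0,0],"twist":[0,0,0],"hand":-0.5},{"travel":[-1,0,0],"twist":[0,0,0],"hand":-1}])

```text
t: 22.4
tool_pos: [0.588, 0.0144, 0.2648]
tcp_rot: [2.245, 1.571, 0.626]
force: [0.2, 0.4, -0.1]
opening: 0.904
```

apply_moves(plan=[{"travel":[-1,0,0],"twist":[0,0,0],"hand":-1},{"travel":[-1,0,0],"twist":[0,0,0],"hand":-1},{"travel":[0,0,0],"twist":[0,0,0],"hand":-1}])

```text
t: 22.78
tool_pos: [0.589, 0.0143, 0.3163]
tcp_rot: [1.547, 1.565, -0.072]
force: [0.8, -0.1, -1.1]
opening: 1.002
```

Run:
```python
from h import *
st(); c=camera_info('wrist'); im=snapshot('wrist')[:,:,::-1].copy()
cv2.imwrite('pics/w14.png',im)
```

```text
t 22.77 pos [0.589  0.0143 0.3163] x [ 0.005 -0.    -1.   ] y [ 0.999 -0.047  0.005] z [-0.047 -0.999  0.   ] q [-0.09  0.43  1.63  0.    1.07 -0.05] F [ 0.8 -0.1 -1.1] op 1.002
```

View pics/w14.png

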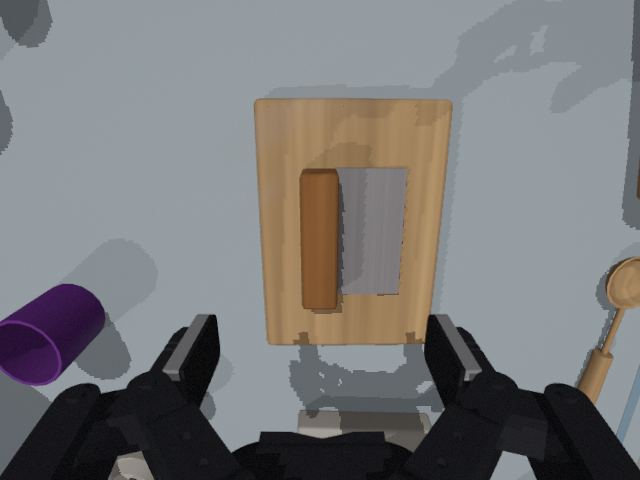

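Run:
```python
from h import *
c=camera_info('wrist')
b=ray(c,[(255,99),(452,99),(432,345),(268,345)],.018)[:,:2]; bc=b.mean(0); print('board',bc)
v=b[0]-b[3]+b[1]-b[2]; v/=np.hypot(*v); ang=np.degrees(np.arctan2(-v[0],v[1])); print('deg',ang)
X=np.array([v[1],-v[0]])
g=ray(c,[(408,168),(400,294)],.021)[:,:2]; u=g[0]-g[1]; print('scr deg',np.degrees(np.arctan2(-u[0],u[1])))
h=ray(c,[(302,172),(337,172),(337,306),(303,306)],.048)[:,:2].mean(0)
for o in (g.mean(0)-.038*X, h+.025*X): d=o-bc; print('scraper in board',d@X,d@v)
# gap between board right edge and scale
a=np.radians(-2.7); bcw=np.array([.613,.011]); Y=np.array([-np.sin(a),np.cos(a)]); pan=np.array([.618,-.240])
print('pan in board', (pan-bcw)@np.array([np.cos(a),np.sin(a)]),(pan-bcw)@Y)
t=bcw-.1475*Y; print('mill target',t, np.hypot(*(t-pan)))
```

```text
board [0.61187315 0.0115783 ]
deg -1.9809563561015484
scr deg -2.0153002780468876
scraper in board 0.0007753471759967055 0.0013314468806966799
scraper in board 0.0004405533555563856 0.0048533406607969305
pan in board 0.016818168502930164 -0.25048582636190625
mill target [ 0.6060518  -0.13633626] 0.10435004179796796
```

apply_moves(plan=[{"travel":[0,-0.92,-0.88],"twist":[0,0,0],"hand":-1},{"travel":[0,-0.92,-0.88],"twist":[0,0,0],"hand":-1},{"travel":[0,-0.92,-0.88],"twist":[0,0,0],"hand":-1},{"travel":[0,-0.92,-0.88],"twist":[0,0,0],"hand":-1},{"travel":[0,-0.92,-0.88],"twist":[0,0,0],"hand":-1},{"travel":[0,-0.92,-0.88],"twist":[0,0,0],"hand":-1},{"travel":[0,-0.92,-0.88],"twist":[0,0,0],"hand":-1},{"travel":[0,-0.92,-0.88],"twist":[0,0,0],"hand":-1},{"travel":[0,-0.92,-0.88],"twist":[0,0,0],"hand":-1},{"travel":[0,-0.92,-0.88],"twist":[0,0,0],"hand":-1},{"travel":[0,0,0],"twist":[0,0,0],"hand":-1}])

```text
t: 24.2
tool_pos: [0.3668, 0.2456, 0.3126]
tcp_rot: [-1.232, 1.568, -2.848]
force: [0.4, 0.5, -0.4]
opening: 1.002
```

Run:
```python
from h import *
st(); c=camera_info('wrist'); im=snapshot('wrist')[:,:,::-1].copy()
cv2.polylines(im,[proj(c,circ(.37,.246,.089,.02)).astype(np.int32)],True,(0,255,255),1)
cv2.polylines(im,[proj(c,circ(.37,.246,.0,.02)).astype(np.int32)],True,(0,255,255),1)
cv2.imwrite('pics/w15.png',im)
```

```text
t 24.2 pos [0.3668 0.2456 0.3126] x [-0.003 -0.001 -1.   ] y [ 0.999 -0.045 -0.003] z [-0.045 -0.999  0.001] q [0.43 0.25 1.95 0.   0.94 0.48] F [ 0.4  0.5 -0.4] op 1.002
```

View pics/w15.png

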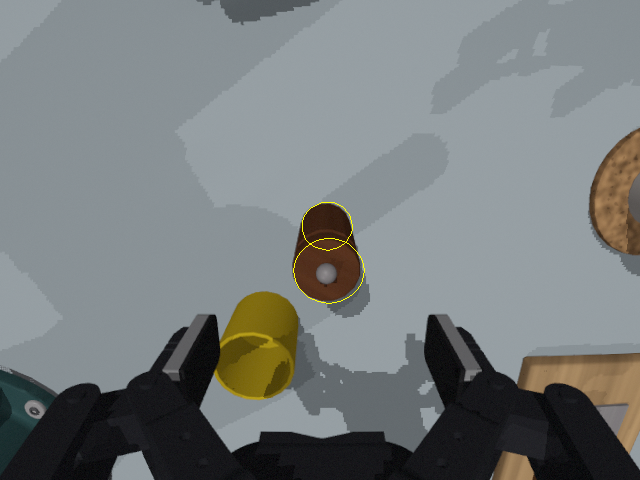

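apply_moves(plan=[{"travel":[1,0.08,0],"twist":[0,0,0],"hand":-1},{"travel":[1,0,0],"twist":[0,0,0],"hand":-1},{"travel":[1,0,0],"twist":[0,0,0],"hand":-1},{"travel":[0.8,0,0],"twist":[0,0,0],"hand":-1},{"travel":[0.3,0,0],"twist":[0,0,0],"hand":-1},{"travel":[0,0,0],"twist":[0,0,0],"hand":0},{"travel":[0,0,0],"twist":[0,0,0],"hand":1},{"travel":[0,0,0],"twist":[0,0,0],"hand":1},{"travel":[0,0,0],"twist":[0,0,0],"hand":1},{"travel":[0,0,0],"twist":[0,0,0],"hand":1},{"travel":[0,0,0],"twist":[0,0,0],"hand":1}])

```text
t: 25.62
tool_pos: [0.3707, 0.2451, 0.2117]
tcp_rot: [2.229, 1.57, 0.611]
force: [-1.7, -0.2, 7.2]
opening: 0.447
```

Run:
```python
from h import *
st(); c=camera_info('wrist'); im=snapshot('wrist')[:,:,::-1].copy()
cv2.imwrite('pics/w16.png',im)
```

```text
t 25.62 pos [0.3707 0.2451 0.2117] x [ 0.001  0.001 -1.   ] y [ 0.999 -0.047  0.001] z [-0.047 -0.999 -0.001] q [0.43 0.44 2.04 0.   0.67 0.48] F [-1.7 -0.2  7.2] op 0.447
```

View pics/w16.png

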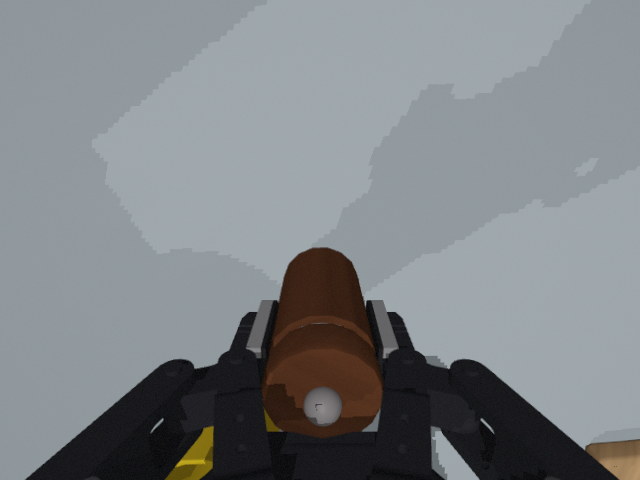

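apply_moves(plan=[{"travel":[-1,0,0],"twist":[0,0,0],"hand":1},{"travel":[-1,0,0],"twist":[0,0,0],"hand":1},{"travel":[-1,0,0],"twist":[0,0,0],"hand":1},{"travel":[-1,0,0],"twist":[0,0,0],"hand":1},{"travel":[0,0.67,0.98],"twist":[0,0,0],"hand":1},{"travel":[0,0.67,0.98],"twist":[0,0,0],"hand":1},{"travel":[0,0.67,0.98],"twist":[0,0,0],"hand":1},{"travel":[0,0.67,0.98],"twist":[0,0,0],"hand":1},{"travel":[0,0.67,0.98],"twist":[0,0,0],"hand":1},{"travel":[0,0.67,0.98],"twist":[0,0,0],"hand":1},{"travel":[0,0.67,0.98],"twist":[0,0,0],"hand":1},{"travel":[0,0.67,0.98],"twist":[0,0,0],"hand":1}])

```text
t: 27.18
tool_pos: [0.4956, 0.042, 0.3111]
tcp_rot: [1.703, 1.571, 0.085]
force: [0.8, -0.2, -1.6]
opening: 0.447
```

apply_moves(plan=[{"travel":[0,0.67,0.98],"twist":[0,0,0],"hand":1},{"travel":[0,0.67,0.98],"twist":[0,0,0],"hand":1},{"travel":[0,0.67,0.98],"twist":[0,0,0],"hand":1},{"travel":[0,0.67,0.98],"twist":[0,0,0],"hand":1},{"travel":[0,0.67,0.98],"twist":[0,0,0],"hand":1},{"travel":[0,0.67,0.98],"twist":[0,0,0],"hand":1},{"travel":[0,0.67,0.98],"twist":[0,0,0],"hand":1},{"travel":[0,0,0],"twist":[0,0,0],"hand":1}])

```text
t: 28.18
tool_pos: [0.6053, -0.1358, 0.311]
tcp_rot: [1.094, 1.569, -0.526]
force: [0.1, -0.1, -0.9]
opening: 0.445
```

Run:
```python
from h import *
st(); c=camera_info('wrist'); im=snapshot('wrist')[:,:,::-1].copy()
cv2.polylines(im,[proj(c,circ(.606,-.136,.0,.02)).astype(np.int32)],True,(0,255,255),1)
cv2.imwrite('pics/w17.png',im)
crop(snapshot('side')[:,:,::-1],300,180,200,150,4,'s17')
```

```text
t 28.18 pos [ 0.6053 -0.1358  0.311 ] x [ 0.002 -0.001 -1.   ] y [ 0.999 -0.049  0.002] z [-0.049 -0.999  0.001] q [-0.33  0.48  1.57 -0.    1.09 -0.28] F [ 0.1 -0.1 -0.9] op 0.445
```

View pics/w17.png

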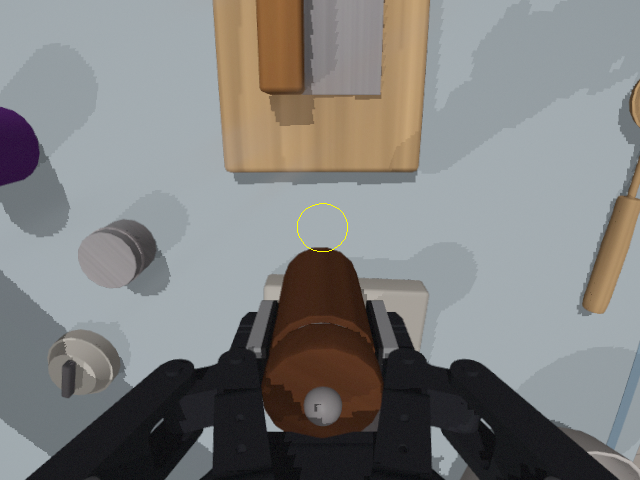

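View pics/s17.png

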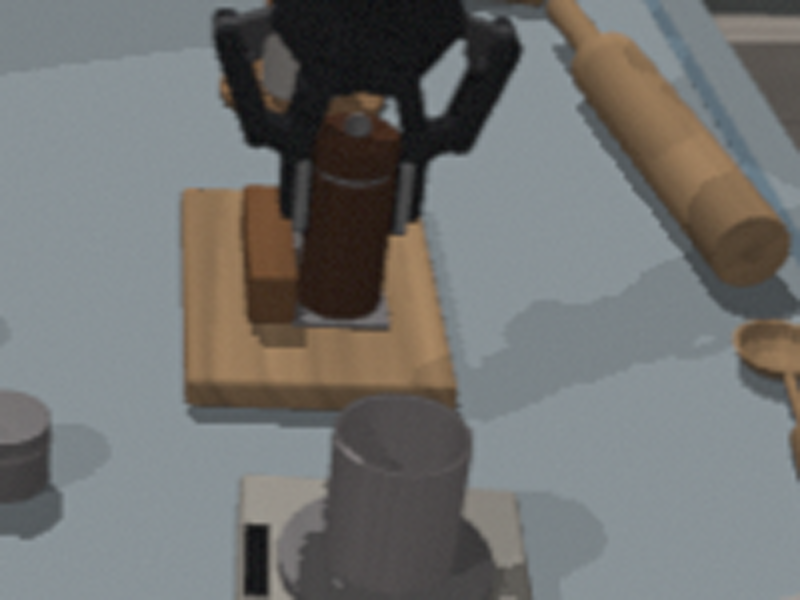

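apply_moves(plan=[{"travel":[1,0,0],"twist":[0,0,0],"hand":1},{"travel":[1,0,0],"twist":[0,0,0],"hand":1},{"travel":[1,0,0],"twist":[0,0,0],"hand":1},{"travel":[0.6,0,0],"twist":[0,0,0],"hand":1},{"travel":[0.34,0,0],"twist":[0,0,0],"hand":1},{"travel":[0,0,0],"twist":[0,0,0],"hand":1},{"travel":[0,0,0],"twist":[0,0,0],"hand":-0.2},{"travel":[0,0,0],"twist":[0,0,0],"hand":-0.6},{"travel":[0,0,0],"twist":[0,0,0],"hand":-0.8},{"travel":[-0.6,0,0],"twist":[0,0,0],"hand":-0.8},{"travel":[-1,0,0],"twist":[0,0,0],"hand":-0.8},{"travel":[-1,0,0],"twist":[0,0,0],"hand":-1}])

```text
t: 29.78
tool_pos: [0.6044, -0.1341, 0.2791]
tcp_rot: [1.487, 1.57, -0.131]
force: [0.1, 0.0, 0.5]
opening: 0.999
```

apply_moves(plan=[{"travel":[-1,0,0],"twist":[0,0,0],"hand":-1},{"travel":[-1,0,0],"twist":[0,0,0],"hand":-1},{"travel":[-0.5,0,0],"twist":[0,0,0],"hand":-1},{"travel":[0,0,0],"twist":[0,0,0],"hand":-1}])

```text
t: 30.28
tool_pos: [0.6045, -0.1341, 0.3412]
tcp_rot: [1.336, 1.568, -0.282]
force: [-0.3, 0.1, -0.1]
opening: 0.999
```

Run:
```python
from h import *
st(); c=camera_info('wrist'); im=snapshot('wrist')[:,:,::-1].copy()
cv2.polylines(im,[proj(c,circ(.606,-.136,.0,.02)).astype(np.int32)],True,(0,255,255),1)
cv2.imwrite('pics/w18.png',im)
```

```text
t 30.27 pos [ 0.6045 -0.1341  0.3412] x [ 0.002 -0.001 -1.   ] y [ 0.999 -0.047  0.002] z [-0.047 -0.999  0.001] q [-0.33  0.45  1.54  0.    1.15 -0.28] F [-0.3  0.1 -0.1] op 0.999
```

View pics/w18.png

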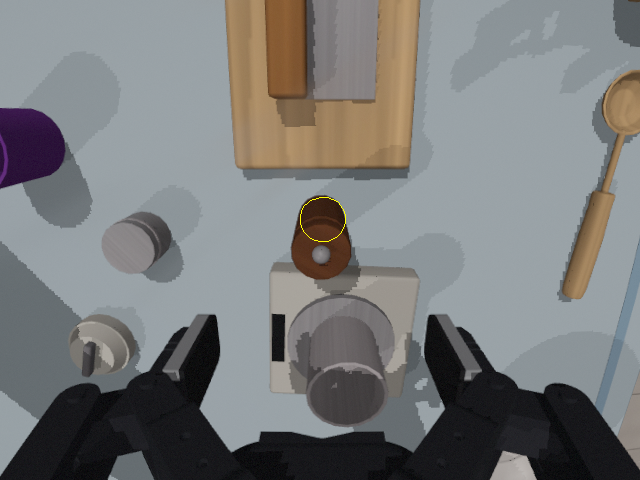

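apply_moves(plan=[{"travel":[0,-0.9,0.07],"twist":[0,0,0],"hand":-1},{"travel":[0,-0.9,0.07],"twist":[0,0,0],"hand":-1},{"travel":[0,-0.9,0.07],"twist":[0,0,0],"hand":-1},{"travel":[0,-0.9,0.07],"twist":[0,0,0],"hand":-1},{"travel":[0,-0.9,0.07],"twist":[0,0,0],"hand":-1},{"travel":[0.7,-0.9,0.07],"twist":[0,0,0],"hand":-1},{"travel":[1,-0.8,0.07],"twist":[0,0,0],"hand":-1},{"travel":[0,0,0],"twist":[0,0,0],"hand":-1}])

```text
t: 31.32
tool_pos: [0.4463, -0.1381, 0.2952]
tcp_rot: [-1.975, 1.563, 2.689]
force: [0.0, 0.1, 0.4]
opening: 0.997
```

Run:
```python
from h import *
st(); c=camera_info('wrist'); im=snapshot('wrist')[:,:,::-1].copy()
cv2.polylines(im,[proj(c,circ(.449,-.139,.036,.0225)).astype(np.int32)],True,(0,255,255),1)
cv2.imwrite('pics/w19.png',im)
```

```text
t 31.32 pos [ 0.4463 -0.1381  0.2952] x [-0.007  0.003 -1.   ] y [ 0.999 -0.048 -0.007] z [-0.048 -0.999 -0.003] q [-0.45  0.31  1.91  0.    0.92 -0.4 ] F [0.  0.1 0.4] op 0.997
```

View pics/w19.png

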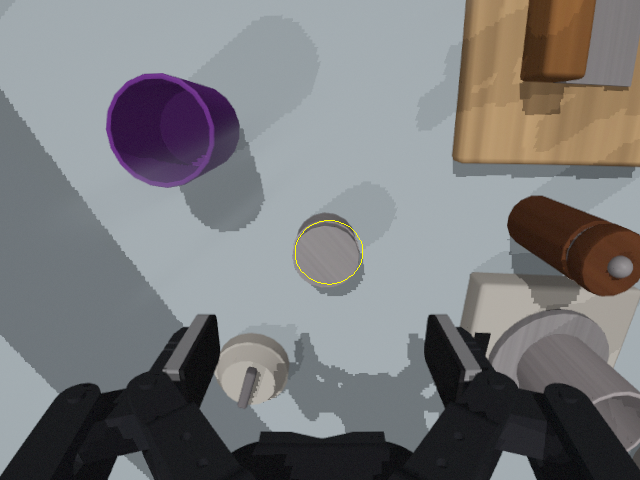

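apply_moves(plan=[{"travel":[1,0.05,0.02],"twist":[0,0,0],"hand":-1},{"travel":[1,0,0],"twist":[0,0,0],"hand":-1},{"travel":[1,0,0],"twist":[0,0,0],"hand":-1},{"travel":[1,0,0],"twist":[0,0,0],"hand":-1},{"travel":[0.65,0,0],"twist":[0,0,0],"hand":-1},{"travel":[0,0,0],"twist":[0,0,0],"hand":0},{"travel":[0,0,0],"twist":[0,0,0],"hand":1},{"travel":[0,0,0],"twist":[0,0,0],"hand":1},{"travel":[0,0,0],"twist":[0,0,0],"hand":1},{"travel":[0,0,0],"twist":[0,0,0],"hand":1},{"travel":[0,0,0],"twist":[0,0,0],"hand":1}])

```text
t: 32.75
tool_pos: [0.4508, -0.1397, 0.1824]
tcp_rot: [1.256, 1.568, -0.362]
force: [-0.5, 1.0, 6.6]
opening: 0.508
```

Run:
```python
from h import *
s,R=st(); c=camera_info('wrist'); im=snapshot('wrist')[:,:,::-1].copy()
x,y,_=s['tool_pos']
cv2.polylines(im,[proj(c,circ(x,y,.036,.0225)).astype(np.int32)],True,(0,255,255),1)
cv2.imwrite('pics/w20.png',im)
```

```text
t 32.75 pos [ 0.4508 -0.1397  0.1824] x [ 0.002 -0.001 -1.   ] y [ 0.999 -0.047  0.002] z [-0.047 -0.999  0.001] q [-0.45  0.52  2.    0.    0.63 -0.4 ] F [-0.5  1.   6.6] op 0.508
```

View pics/w20.png

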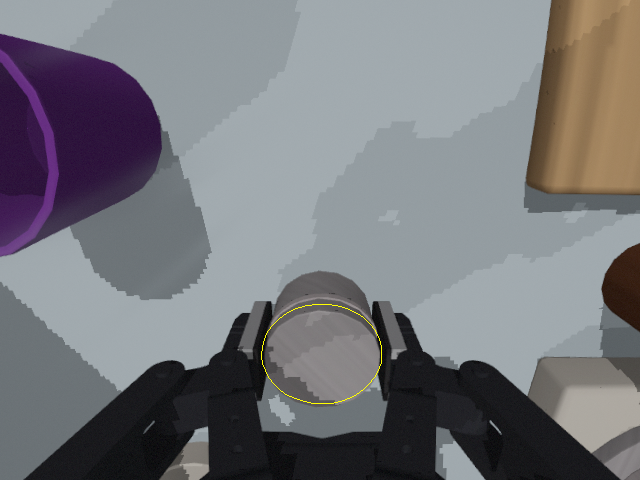

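apply_moves(plan=[{"travel":[-1,0,0],"twist":[0,0,0],"hand":1},{"travel":[-1,0,0],"twist":[0,0,0],"hand":1},{"travel":[-1,0,0],"twist":[0,0,0],"hand":1},{"travel":[-1,0.39,-0.97],"twist":[0,0,0],"hand":1},{"travel":[-1,0.39,-0.97],"twist":[0,0,0],"hand":1},{"travel":[0,0.39,-0.97],"twist":[0,0,0],"hand":1},{"travel":[0,0.39,-0.97],"twist":[0,0,0],"hand":1},{"travel":[0,0.39,-0.97],"twist":[0,0,0],"hand":1},{"travel":[0,0.39,-0.97],"twist":[0,0,0],"hand":1},{"travel":[0,0.39,-0.97],"twist":[0,0,0],"hand":1},{"travel":[0,0.39,-0.97],"twist":[0,0,0],"hand":1},{"travel":[0,0.39,-0.97],"twist":[0,0,0],"hand":1}])

```text
t: 34.3
tool_pos: [0.5482, 0.0752, 0.3067]
tcp_rot: [1.763, 1.57, 0.144]
force: [1.0, -1.1, -0.2]
opening: 0.512
```

apply_moves(plan=[{"travel":[0,0.39,-0.97],"twist":[0,0,0],"hand":1},{"travel":[0,0.39,-0.97],"twist":[0,0,0],"hand":1},{"travel":[0,0.39,-0.97],"twist":[0,0,0],"hand":1},{"travel":[0,0.39,-0.97],"twist":[0,0,0],"hand":1},{"travel":[0,0.39,-0.97],"twist":[0,0,0],"hand":1},{"travel":[0,0.39,-0.97],"twist":[0,0,0],"hand":1},{"travel":[0,0.39,-0.97],"twist":[0,0,0],"hand":1},{"travel":[0,0.39,-0.97],"twist":[0,0,0],"hand":1},{"travel":[0,0,0],"twist":[0,0,0],"hand":1},{"travel":[0,0,0],"twist":[0,0,0],"hand":1}])

```text
t: 35.55
tool_pos: [0.6347, 0.264, 0.3062]
tcp_rot: [-0.918, 1.57, -2.535]
force: [-0.3, -0.8, -0.7]
opening: 0.508
```

Run:
```python
from h import *
s,R=st(); c=camera_info('wrist'); im=snapshot('wrist')[:,:,::-1].copy()
cv2.polylines(im,[proj(c,circ(.637,.267,.068,.0285)).astype(np.int32)],True,(0,255,255),1)
cv2.imwrite('pics/w21.png',im)
crop(snapshot('side')[:,:,::-1],300,120,160,120,5,'s21')
```

```text
t 35.55 pos [0.6347 0.264  0.3062] x [-0.001 -0.001 -1.   ] y [ 0.999 -0.047 -0.001] z [-0.047 -0.999  0.001] q [ 0.29  0.57  1.41 -0.    1.16  0.34] F [-0.3 -0.8 -0.7] op 0.508
```

View pics/w21.png

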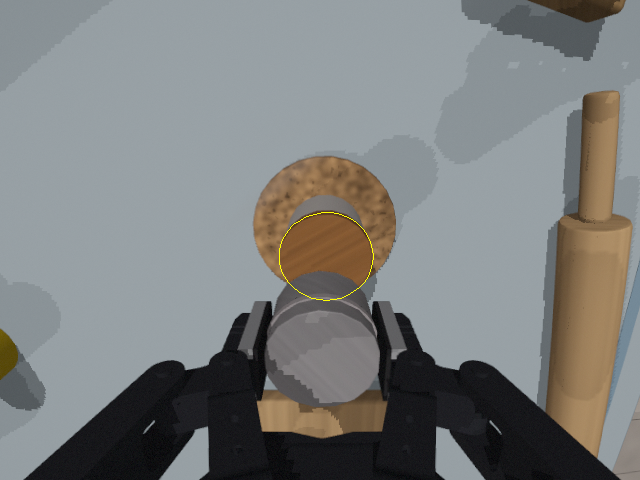

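View pics/s21.png

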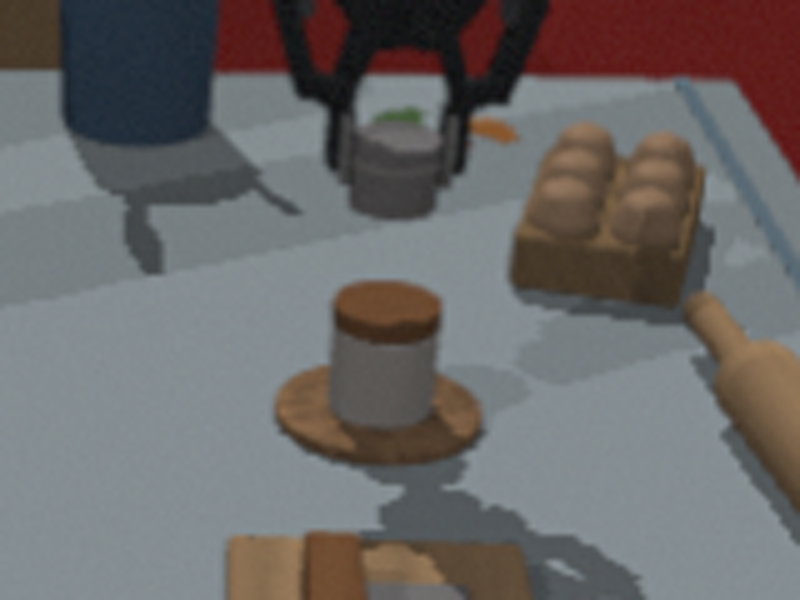

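apply_moves(plan=[{"travel":[0,0.09,-0.12],"twist":[0,0,0],"hand":1},{"travel":[0.8,0,0],"twist":[0,0,0],"hand":1},{"travel":[0.7,0,0],"twist":[0,0,0],"hand":1},{"travel":[0.45,0,0],"twist":[0,0,0],"hand":1},{"travel":[0.22,0,0],"twist":[0,0,0],"hand":1},{"travel":[0,0,0],"twist":[0,0,0],"hand":1}])

```text
t: 36.4
tool_pos: [0.6376, 0.2674, 0.2516]
tcp_rot: [-1.536, 1.571, 3.129]
force: [0.8, -0.5, -0.2]
opening: 0.51
```

Run:
```python
from h import *
s,R=st()
crop(snapshot('side')[:,:,::-1],300,120,160,120,5,'s22')
```

```text
t 36.4 pos [0.6376 0.2674 0.2516] x [-0.  0. -1.] y [ 0.999 -0.047 -0.   ] z [-0.047 -0.999  0.   ] q [0.3  0.63 1.44 0.   1.07 0.34] F [ 0.8 -0.5 -0.2] op 0.51
```

View pics/s22.png

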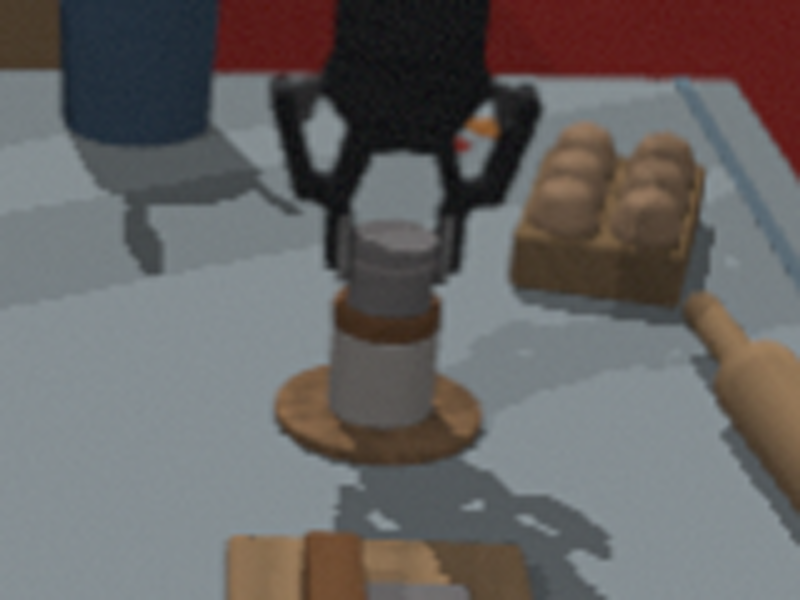

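apply_moves(plan=[{"travel":[0.02,0,0],"twist":[0,0,0],"hand":1},{"travel":[0,0,0],"twist":[0,0,0],"hand":-0.2},{"travel":[0,0,0],"twist":[0,0,0],"hand":-0.5},{"travel":[0,0,0],"twist":[0,0,0],"hand":-0.7},{"travel":[-0.5,0,0],"twist":[0,0,0],"hand":-0.7},{"travel":[-1,0,0],"twist":[0,0,0],"hand":-0.7},{"travel":[-1,0,0],"twist":[0,0,0],"hand":-1},{"travel":[-1,0,0],"twist":[0,0,0],"hand":-1},{"travel":[-1,0,0],"twist":[0,0,0],"hand":-1},{"travel":[0,0,0],"twist":[0,0,0],"hand":-1}])

```text
t: 37.7
tool_pos: [0.6384, 0.2676, 0.3673]
tcp_rot: [1.936, 1.565, 0.318]
force: [0.2, 0.0, -0.7]
opening: 1.001
```

Run:
```python
from h import *
s,R=st(); c=camera_info('wrist'); im=snapshot('wrist')[:,:,::-1].copy()
cv2.polylines(im,[proj(c,circ(.637,.267,.104,.0225)).astype(np.int32)],True,(0,255,255),1)
cv2.polylines(im,[proj(c,circ(.637,.267,.068,.0285)).astype(np.int32)],True,(0,255,0),1)
cv2.imwrite('pics/w23.png',im)
cv2.imwrite('pics/s23.png',cv2.resize(snapshot('side')[:,:,::-1],(800,600),interpolation=cv2.INTER_CUBIC))
cv2.imwrite('pics/t23.png',snapshot('top')[:,:,::-1])
```

```text
t 37.7 pos [0.6384 0.2676 0.3673] x [ 0.006  0.002 -1.   ] y [ 0.999 -0.047  0.005] z [-0.047 -0.999 -0.002] q [0.3  0.52 1.34 0.   1.28 0.34] F [ 0.2  0.  -0.7] op 1.001
```

View pics/w23.png

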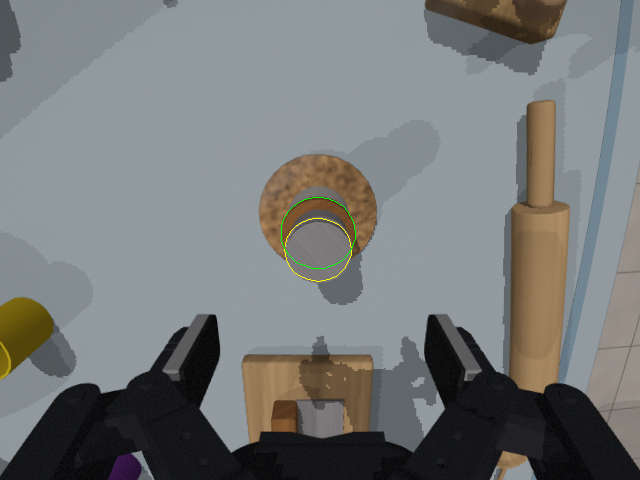

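View pics/s23.png

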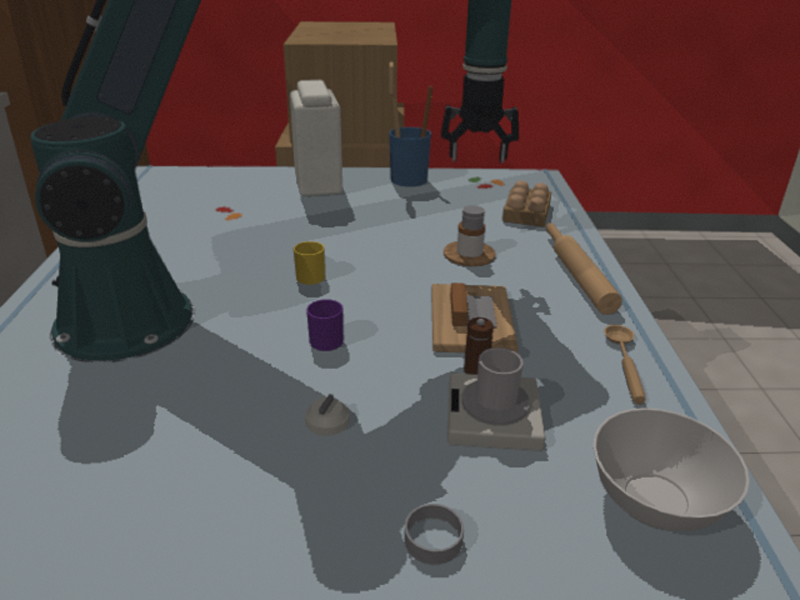

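View pics/t23.png

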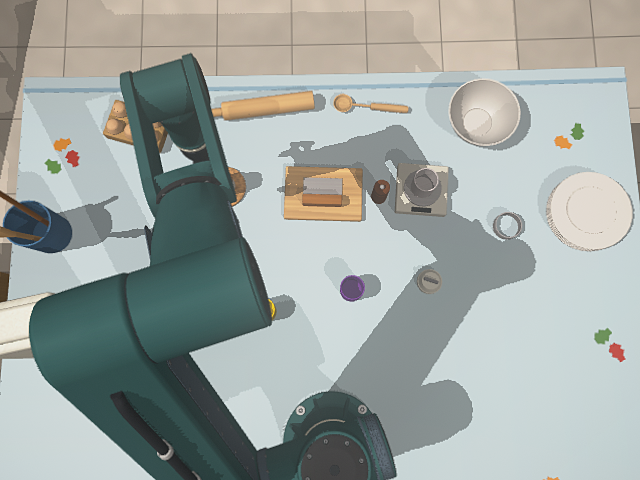

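```bash
python3 -c "
from rig import ctrl
print(ctrl.job_done())"
```

```text
the job is handed in; nothing more can be done
None
```

All five items are placed and the job is handed in, at about 38 s of the 128 s allowed. I moved the cup, jar, scraper, mill and tin in that order, looking again after each release. Hand-in gave no verdict, so the placings below are my own measurements from the pictures.

| Item | Where it ended up, from the last pictures |
|---|---|
| Cup | Centred on the scale pan within about 2 mm |
| Jar | Centred on the mat within about 2 mm |
| Tin | Upright on the jar's lid, about 1–3 mm off centre |
| Mill | Standing in the gap, y ≈ −0.145 m in the board frame, level with the board's middle within about 5 mm |
| Scraper | Flat on the board, within about 5 mm of the middle and 1° of the long direction |

- **Left alone:** The arm did not go near the timer and the ring cutter. Both looked unmoved in the last side view, but I did not measure them. The yellow and purple cups were not used.
- **Arm clear:** At hand-in the gripper was open and about 90 mm above the tin, with no measurable contact force.
- **Disagreement between cameras:** The top, side and wrist cameras differed by up to about 12 mm in absolute position. I therefore used the first grasp to correct the top-view positions, and the wrist pictures agreed with those to about 2–3 mm.

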